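Consolidate power modules into the transit base and latch its ball-coupler cover

TASK

Move all the power modules from the three part-filled trays into the pockets of the transit base, lying flat in them, and stack the three emptied trays squarely on one another on the white tray rest. Once the modules are all in, lower the cover squarely over the base with its lever still raised, so that its coupler socket goes fully down over the ball, and then press the latch lever all the way down. Leave the spool, bottle and screwdriver where they are.

Things in the scene. Friction and masses are not known exactly. Their poses are not given: they have to be found in the camera images.
- base: transit base, fixed, grey slab 216 (its x) x 126 mm, 12 mm high; origin: centre of underside. Four open pockets 72 (x) x 42 mm, centred at x = +-52, y = +-36 mm, floor 4 mm above the bench, 8 mm deep; a module lying along x fits with 3 mm play a side, its centre then 22 mm up. End strips (|x| from 88 to 108 mm, top 12 mm up) are where the cover's feet stand
- ball (a point): centre of the fixed 30 mm steel ball, 68 mm above the bench on a 16 mm post (foot 28 mm) over the middle of the base; axes as the base
- cover: loose cover, 0.48 kg: aluminium plate 200 (x) x 116 (y) x 5 mm with a foot flange 44 mm deep, 6 mm thick, under each end (x = +-97 mm); plate top 49 mm, coupler block's top 80 mm above the feet. Origin: middle, at the level of the feet; x points to the lever, z up. Starts standing on the bench; may sit on the base either way round
- coupler (a point): centre of the coupler block on the middle of the cover, the place to grasp it: dark steel block 60 (x) x 44 (y, grip across this) x 31 mm with a square 33 mm socket for the ball, open below. The point is 64.5 mm above the cover's feet; axes as the cover
- cup (a point): where the ball's centre lies in the socket when the cover is seated: 56 mm above the cover's feet, on the axis of the block. The socket clears the ball by 1.5 mm a side; seated, the cover stands on its feet on the base's end strips, 12 mm above the bench, and cup and ball coincide
- lever (a joint): latch lever on the cover, angle in rad: 0 raised (0.85 rad above level, pointing up and away from the coupler block), 0.85 fully pressed down, where it lies level. Stiff: stays where it is left, needs about 3 to 6 N on it
- lever_pivot (a point): hinge axis of the lever, on the cover at x = 36 mm from the coupler's centre, 66 mm above the feet; axes as the cover, hinge axis along y
- lever_tip (a point): point 60 mm from the hinge along the middle of the black lever bar, which is 18 mm wide, 6 mm thick and reaches 64 mm from the hinge
- rest_top (a point): centre of the top of the tray rest, a fixed plain white board 190 (x) x 60 (y) x 8 mm; its top is 8 mm above the bench
- tray_a_c (a point): centre (half-way up) of one of three identical loose grey part trays, 168 (x) x 50 (y) x 20 mm, 0.12 kg, with two pockets 72 x 42 mm in line at x = +-39 mm whose floor is 12 mm above the underside (8 mm deep). Grip it across its 50 mm width at the middle; each may hold 0, 1 or 2 modules at the start; flat underneath, so they stack on one another
- tray_b_c (a point): centre (half-way up) of one of three identical loose grey part trays, 168 (x) x 50 (y) x 20 mm, 0.12 kg, with two pockets 72 x 42 mm in line at x = +-39 mm whose floor is 12 mm above the underside (8 mm deep). Grip it across its 50 mm width at the middle; each may hold 0, 1 or 2 modules at the start; flat underneath, so they stack on one another
- tray_c_c (a point): centre (half-way up) of one of three identical loose grey part trays, 168 (x) x 50 (y) x 20 mm, 0.12 kg, with two pockets 72 x 42 mm in line at x = +-39 mm whose floor is 12 mm above the underside (8 mm deep). Grip it across its 50 mm width at the middle; each may hold 0, 1 or 2 modules at the start; flat underneath, so they stack on one another
- m1_c (a point): one of three or four identical potted power modules, blue square bars with white end caps, 66 x 36 x 36 mm (long axis = its x), 0.11 kg; may be absent (None). The point is its centre; any of its four long faces may be down. Starts in a tray
- m2_c (a point): one of three or four identical potted power modules, blue square bars with white end caps, 66 x 36 x 36 mm (long axis = its x), 0.11 kg; may be absent (None). The point is its centre; any of its four long faces may be down. Starts in a tray
- m3_c (a point): one of three or four identical potted power modules, blue square bars with white end caps, 66 x 36 x 36 mm (long axis = its x), 0.11 kg; may be absent (None). The point is its centre; any of its four long faces may be down. Starts in a tray
- m4_c (a point): one of three or four identical potted power modules, blue square bars with white end caps, 66 x 36 x 36 mm (long axis = its x), 0.11 kg; may be absent (None). The point is its centre; any of its four long faces may be down. Starts in a tray
- m5_c (a point): one of three or four identical potted power modules, blue square bars with white end caps, 66 x 36 x 36 mm (long axis = its x), 0.11 kg; may be absent (None). The point is its centre; any of its four long faces may be down. Starts in a tray
- m6_c (a point): one of three or four identical potted power modules, blue square bars with white end caps, 66 x 36 x 36 mm (long axis = its x), 0.11 kg; may be absent (None). The point is its centre; any of its four long faces may be down. Starts in a tray
- spool: bystander: steel spool 54 mm across, 40 mm high, on the bench beyond the base; origin under its centre
- flux: bystander: white bottle 44 mm across, 100 mm high; origin under its centre
- driver: bystander: screwdriver lying on the bench; origin near its middle, x along it
There are look-alikes about, which are no part of the job. What is shaped like the part that bears m4_c but green or pink is not meant.

How it is judged:
By the outcome, as a careful person would: the job done as asked, in the order asked, and still so for the second after the job is handed in, with the robot touching nothing.
Of m1, m2, m3, m4, m5, m6 only 3 to 4 are there at a start; the rules pass over those that are not, and their reading is None.
At some moment in a run one of cover may be knocked a few centimetres aside while the robot is not near it.
Once in a run the grip may slacken for a moment while it holds something.
It also fails if it takes over 208 s, if anything falls off the work surface, if the arm or the gripper's body presses on something with over 40 N, if the wrist force passes 120 N, or if a joint passes its speed limit or range.

ROBOT

A 6-joint arm with a two-finger parallel gripper is mounted at the origin on the work surface. World frame = base frame: x ahead of the robot, y to its left, z up, the work surface at z = 0. Lengths are in m, angles in degrees, forces in N, time in s.
With the tool pointing down it reaches from about 0.35 to 0.975 m from the base axis. Payload 17.4 kg.
Tool frame: the origin (TCP) lies at the very end of the fingers, on their centre line; the grasp point (between the pads) lies 19 mm behind it; z points along the fingers, y is the direction in which the jaws open and shut (so a half turn about z gives the same grasp; the last joint's range is limited). The gripper opens to 85 mm and grips with 20 to 120 N. Pads are 22 mm wide; open, the fingers measure 114 mm over their backs; the gripper's body (76 mm by 85 mm) begins 54 mm behind the grasp point. The pads swing forward as they close: fully open they stand 13 mm farther back than shut.
Start: joints at [-70.29, 6.646, 82.598, -0, 90.757, -2.166], TCP at [0.251, -0.626, 0.231] pointing down, gripper open.
Joint ranges: [-162.19, 162.19], [-47.58, 125.68], [4.15, 143.07], [-65.23, 245.23], [0.69, 171.88], [-170.13, 170.13]. Speed limits (degrees/s): [108.29, 108.29, 127.2, 180, 180, 180].

INTERFACE

Orientations are given as a 3x3 rotation matrix whose columns are the frame's x, y, z axes.
In Python, from bench import monitor, viewer, workorder, nets gives the robot as it stands. The module is installed in compiled form; this text tells all that it offers.
- The arm moves only by the shell command python3 -m pendant 'ROWS' [FORCE]. ROWS is JSON, a list that holds one entry, the list of rows, each a list of 7 numbers: the finger opening in m, from 0 to 0.0854, then the shift along the tool's x, y, z in m, then the turn, a rotation vector about the tool's x, y, z in degrees. A call has 1 to 8 rows; each row shifts and turns the commanded pose from where the row before left it, along the tool's axes as they then stand; what a row does not reach is not made up. A row lasts 1/10 s, in which the tool goes at most 50 mm and 8.59 degrees, less where a joint would pass 70% of its speed; a pose out of reach is approached as far as the arm can. A call with a gripper value outside its range is refused whole. The fingers move at their own pace and stop on an object; FORCE is the grip in N (left out, the last holds). Time passes only in rows, so rows that do not move let the fingers close. It gives the time, the measured TCP pose, the force and the opening at its end, in the units of the state.
- monitor.get_obs(): the state, without advancing time (a new reading comes with each control period).
- viewer.snapshot(name): name is "side" or "top" or "wrist"; returns a dict with "frame" (480x640x3 uint8, red, green, blue), "camera_matrix" (3x3 intrinsics, pixels), "D" ([k1, k2, p1, p2, k3] as OpenCV has them; the pictures are not rectified), "R" (3x3) and "t" (3): a world point X has camera coordinates R X + t; the wrist camera has in their place "tool_from_camera" (4x4, takes a point from camera to tool coordinates, whose origin is the TCP and whose axes are the flange's). Camera axes: x right, y down, z forward; pixel columns grow to the right and rows downward; lengths in m; the calibration is good to about 2 mm. A picture is of the moment at which its call begins: read the wrist's pose just before it. There is no depth.
- workorder.job_done(): hands the job in, once; it reports no verdict.
Trained networks look in the newest picture that a camera, given by its name, has taken for a name from the list of things; names that differ only in an ending like _2 or _b are one class to them, and where a whole thing is asked for, a point or a joint stands for the part that bears it (a point fixed in the world has none). Each returns a list of dicts, best first, with "score" (0 to 1); they miss things now and then, are a little off and sometimes report something else, mostly with a low value. They report only what shows in the picture. A call takes as long as a camera call. They do not tell look-alikes from the thing itself.
- nets.spot_in(camera, thing): "xy" ([column, row] in pixels, amid what is visible of it).
- nets.cut_out(camera, thing): "region" (480x640 bool, what is visible of it) and "xy" ([column, row] in pixels, amid what is visible of it).
- nets.tip_of(camera, thing): "xy" ([column, row] in pixels: a listed point, or the origin of a listed thing).
The state is a dict: "time": time; "joint_positions": joint angles; "joint_velocities": joint speeds; "effort": joint torques, N m; "tcp_pos": TCP position; "eef_rot": TCP orientation; "force": force on the tool from outside, world axes, zero at the start; "ft_torque": the same for the moment, N m; "grip_width": opening from 0.0 (shut) to 1.0 (fully open).
Only numpy, scipy, OpenCV 4.12 (cv2) and the standard library are available. Lean on these libraries where they do the work, as an engineer would, in place of code of your own. Each camera call takes 0.05 s, during which the arm holds its last target. There are 200 camera calls.

## Working session

There is one attempt and no reset: what is moved stays moved. The work goes in short steps, Python scripts to look and compute and a shell command to move; the robot and the scene stay as the last step left them, time stands still between calls to the robot, and variables do not carry over. Pictures are saved under pics/ and viewed, about 12 in all and at most 16, crops included, and the job is handed in when it is done.

```bash
mkdir -p pics
cat > h.py <<'E'
import numpy as np, cv2
from bench import monitor, viewer, workorder, nets
def ray(s,px,obs=None):
    K=np.array(s["camera_matrix"]);D=np.array(s["D"])
    u=cv2.undistortPoints(np.array([[px]],float),K,D)[0,0]
    d=np.array([u[0],u[1],1.])
    if "R" in s:
        R=np.array(s["R"]);t=np.array(s["t"]); return -R.T@t, R.T@d
    T=np.array(s["tool_from_camera"]);o=obs
    Rw=np.array(o["eef_rot"]);p=np.array(o["tcp_pos"])
    return p+Rw@T[:3,3], Rw@T[:3,:3]@d
def at(s,px,z,obs=None):
    c,d=ray(s,px,obs); return c+d*(z-c[2])/d[2]
def proj(s,X,obs=None):
    K=np.array(s["camera_matrix"]);D=np.array(s["D"])
    if "R" in s: R=np.array(s["R"]);t=np.array(s["t"])
    else:
        T=np.array(s["tool_from_camera"]);Rw=np.array(obs["eef_rot"]);p=np.array(obs["tcp_pos"])
        Rc=Rw@T[:3,:3];c=p+Rw@T[:3,3];R=Rc.T;t=-R@c
    return cv2.projectPoints(np.array(X,float).reshape(-1,3),cv2.Rodrigues(R)[0],t,K,D)[0].reshape(-1,2)
def save(s,name,crop=None,k=1):
    f=s["frame"][:,:,::-1]
    if crop: f=f[crop[1]:crop[3],crop[0]:crop[2]]
    if k!=1: f=cv2.resize(f,None,fx=k,fy=k,interpolation=cv2.INTER_CUBIC)
    cv2.imwrite("pics/"+name,f)
E
python3 - <<'E'
from h import *
o=monitor.get_obs(); print({k:np.round(v,3).tolist() for k,v in o.items()})
for n in ["top","side"]:
    s=viewer.snapshot(n); save(s,n+"0.png")
    print(n,np.round(-np.array(s["R"]).T@s["t"],3))
    for th in ["base","ball","cover","coupler","lever_pivot","lever_tip","rest_top","tray_a_c","m1_c","spool","flux","driver"]:
        print(th,[(np.round(r["xy"]).tolist(),round(r["score"],2)) for r in nets.tip_of(n,th)][:7])
E
```

```text
{'time': 0.0, 'joint_positions': [-70.29, 6.674, 82.636, -0.004, 90.756, -2.165], 'joint_velocities': [-0.036, -0.007, 0.054, 0.035, 0.042, 0.01], 'effort': [-0.001, -73.198, -63.249, -0.0, 0.006, -0.0], 'tcp_pos': [0.251, -0.626, 0.231], 'eef_rot': [[0.928, 0.373, -0.0], [0.373, -0.928, 0.001], [-0.0, -0.001, -1.0]], 'force': [-0.7, 0.174, 0.14], 'ft_torque': [0.032, 0.0, 0.003], 'grip_width': 1.0}
top [ 0.319 -0.005  1.064]
base [([272.0, 214.0], 0.73)]
ball [([270.0, 204.0], 0.72)]
cover [([133.0, 272.0], 0.6)]
coupler [([121.0, 262.0], 0.6), ([182.0, 180.0], 0.48)]
lever_pivot [([122.0, 246.0], 0.81), ([113.0, 222.0], 0.72)]
lever_tip [([116.0, 222.0], 0.79)]
rest_top [([280.0, 292.0], 0.56), ([461.0, 254.0], 0.2)]
tray_a_c [([122.0, 244.0], 0.72), ([459.0, 257.0], 0.69)]
m1_c [([462.0, 269.0], 0.74)]
spool []
flux [([180.0, 178.0], 0.94)]
driver [([492.0, 190.0], 0.87)]
side [0.223 0.847 1.116]
base [([263.0, 278.0], 0.68)]
ball [([262.0, 258.0], 0.6)]
cover [([257.0, 397.0], 0.69)]
coupler [([257.0, 384.0], 0.92)]
lever_pivot [([240.0, 382.0], 0.82)]
lever_tip [([214.0, 369.0], 0.57)]
rest_top [([329.0, 293.0], 0.61)]
tray_a_c [([349.0, 187.0], 0.87)]
m1_c [([361.0, 185.0], 0.82), ([258.0, 396.0], 0.53), ([286.0, 191.0], 0.19)]
spool [([209.0, 258.0], 0.91), ([237.0, 380.0], 0.42)]
flux [([197.0, 332.0], 0.92)]
driver [([312.0, 159.0], 0.55)]
```

View pics/top0.png

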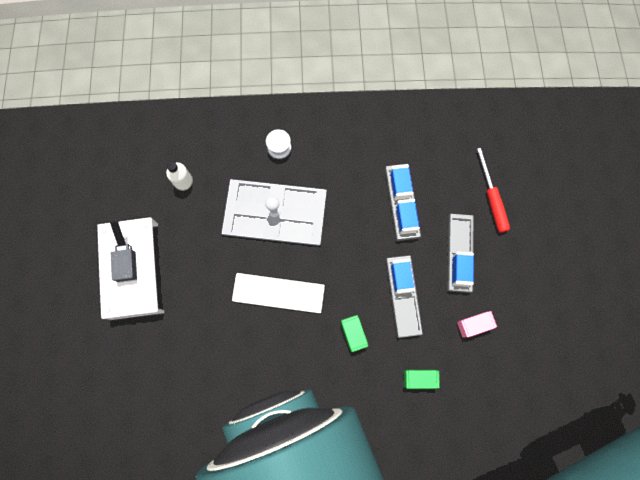

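View pics/side0.png

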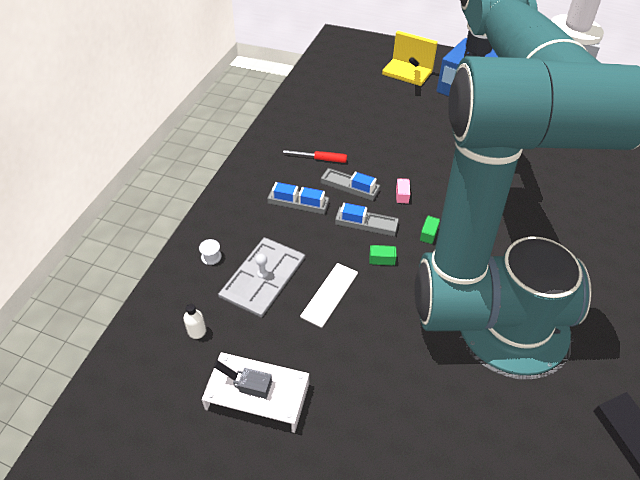

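The top view shows grey trays at (403,202) with 2 modules, (461,254) with 1, and (404,297) with 1. The base is at (274,212), the rest at (279,293), the cover at (128,268), and the spool, bottle and driver at (279,143), (179,177) and (495,190). The blue bars with white caps at (402,182), (407,216), (463,270) and (402,277) match the module description. They could be confused with the green bars at (355,334) and (422,380) and the pink one at (477,324), which are not meant. So there are 4 modules.

```bash
cat >> h.py <<'E'
from scipy.optimize import minimize
def box(cx,cy,z0,z1,lx,ly):
    return np.array([[cx+a*lx/2,cy+b*ly/2,z] for a in(-1,1) for b in(-1,1) for z in(z0,z1)])
def cyl(cx,cy,z0,z1,r,n=16):
    return np.array([[cx+r*np.cos(a),cy+r*np.sin(a),z] for a in np.linspace(0,2*np.pi,n,endpoint=False) for z in(z0,z1)])
def sph(z,r):
    return np.array([[r*np.cos(p)*np.cos(a),r*np.cos(p)*np.sin(a),z+r*np.sin(p)] for p in np.linspace(-1.5,1.5,9) for a in np.linspace(0,6.28,16)])
TRAY=[box(0,0,0,.020,.168,.050)]
def tray(*xs): return TRAY+[box(x,0,.012,.048,.066,.036) for x in xs]
BASE=[box(0,0,0,.012,.216,.126),cyl(0,0,.012,.068,.008),sph(.068,.015)]
REST=[box(0,0,0,.008,.190,.060)]
def lev(q=0):
    a=.85-q; d=np.array([np.cos(a),0,np.sin(a)]);n=np.array([-np.sin(a),0,np.cos(a)]);p=np.array([.036,0,.066])
    return np.array([p+d*s+n*w+np.array([0,v,0]) for s in(0,.064) for w in(-.003,.003) for v in(-.009,.009)])
COVER=[box(0,0,.044,.049,.200,.116),box(.097,0,0,.044,.006,.116),box(-.097,0,0,.044,.006,.116),box(0,0,.049,.080,.060,.044)]
MODULE=[box(0,0,-.018,.018,.066,.036)]
def tf(b,p,z=0):
    c,s_=np.cos(p[2]),np.sin(p[2]); return b@np.array([[c,s_,0],[-s_,c,0],[0,0,1]])+[p[0],p[1],z]
def render(s,obs,model,p,z=0,k=4):
    m=np.zeros((480*k,640*k),np.uint8)
    for b in model:
        q=proj(s,tf(b,p,z),obs); h=cv2.convexHull(((q+.5)*k*16-8).astype(np.int32))
        cv2.fillConvexPoly(m,h,255,shift=4)
    return cv2.resize(m,(640,480),interpolation=cv2.INTER_AREA)/255.
def fg(s): return (s["frame"].max(2)>75).astype(float)
def fit(s,obs,model,p0,z=0,mask=None,pad=15,ignore=None):
    M=fg(s) if mask is None else mask
    roi=cv2.dilate((render(s,obs,model,p0,z)>0).astype(np.uint8),np.ones((2*pad+1,)*2))>0
    if ignore is not None: roi&=~ignore
    def f(v): 
        p=[p0[0]+v[0]/1e3,p0[1]+v[1]/1e3,p0[2]+np.radians(v[2]/2)]
        return np.abs(render(s,obs,model,p,z)-M)[roi].sum()
    best=None
    for st in (10,3):
        x0=[0,0,0] if best is None else best.x
        best=minimize(f,x0,method="Nelder-Mead",options=dict(initial_simplex=np.array(x0)+np.vstack([[0,0,0],np.eye(3)*st]),xatol=.05,fatol=.5,maxiter=150))
    v=best.x; return np.array([p0[0]+v[0]/1e3,p0[1]+v[1]/1e3,p0[2]+np.radians(v[2]/2)]),best.fun,roi
def show(p): return [round(p[0]*1e3,1),round(p[1]*1e3,1),round(np.degrees(p[2]),1)]
E
python3 - <<'E'
from h import *
o=monitor.get_obs(); w=viewer.snapshot("wrist"); save(w,"w0.png"); print(np.round(w["tool_from_camera"],3).tolist(),np.round(w["camera_matrix"]).tolist())
t=viewer.snapshot("top"); sd=viewer.snapshot("side")
print(np.round(t["camera_matrix"]).tolist())
def ends(a,b,z): 
    A=at(t,a,z);B=at(t,b,z);m=(A+B)/2;return [m[0],m[1],np.arctan2(*(B-A)[1::-1])]
J={"base":(BASE,ends((227,207),(324,217),.012)),"rest":(REST,ends((235,288),(322,298),.008)),
"A":(tray(-.039,.039),ends((412,237),(396,168),.02)),"B":(tray(-.039),ends((462,290),(461,217),.02)),"C":(tray(.039),ends((411,335),(396,260),.02)),
"cover":(COVER+[lev()],ends((130,317),(125,220),.049))}
for k,(m,p0) in J.items():
    M=fg(t)
    if k!="cover": M=M
    a,fa,r=fit(t,None,m,p0); b,fb,r2=fit(sd,None,m,a)
    print(k,show(p0),"top",show(a),round(fa,0),"side",show(b),round(fb))
E
```

```text
[[0.0, -0.96, -0.28, 0.07], [1.0, 0.0, -0.0, -0.001], [0.0, -0.28, 0.96, -0.143], [0.0, 0.0, 0.0, 1.0]] [[352.0, 0.0, 317.0], [0.0, 352.0, 243.0], [0.0, 0.0, 1.0]]
[[497.0, 0.0, 315.0], [0.0, 497.0, 240.0], [0.0, 0.0, 1.0]]
base [np.float64(625.7), np.float64(67.2), np.float64(-98.4)] top [np.float64(629.0), np.float64(70.1), np.float64(-98.8)] 197.0 side [np.float64(629.6), np.float64(69.1), np.float64(-98.7)] 399
rest [np.float64(447.2), np.float64(65.1), np.float64(-98.8)] top [np.float64(448.2), np.float64(65.3), np.float64(-99.5)] 190.0 side [np.float64(449.6), np.float64(65.6), np.float64(-100.0)] 326
A [np.float64(635.3), np.float64(-216.5), np.float64(8.0)] top [np.float64(640.8), np.float64(-215.9), np.float64(4.6)] 150.0 side [np.float64(640.3), np.float64(-214.6), np.float64(4.3)] 702
B [np.float64(516.0), np.float64(-332.6), np.float64(-5.2)] top [np.float64(519.8), np.float64(-333.9), np.float64(-6.7)] 58.0 side [np.float64(519.8), np.float64(-332.0), np.float64(-6.5)] 1159
C [np.float64(426.6), np.float64(-198.8), np.float64(7.0)] top [np.float64(429.9), np.float64(-202.1), np.float64(4.3)] 94.0 side [np.float64(431.4), np.float64(-200.7), np.float64(4.9)] 907
cover [np.float64(507.3), np.float64(377.7), np.float64(5.3)] top [np.float64(509.2), np.float64(381.0), np.float64(6.0)] 548.0 side [np.float64(510.1), np.float64(378.4), np.float64(5.0)] 666
```

View pics/w0.png

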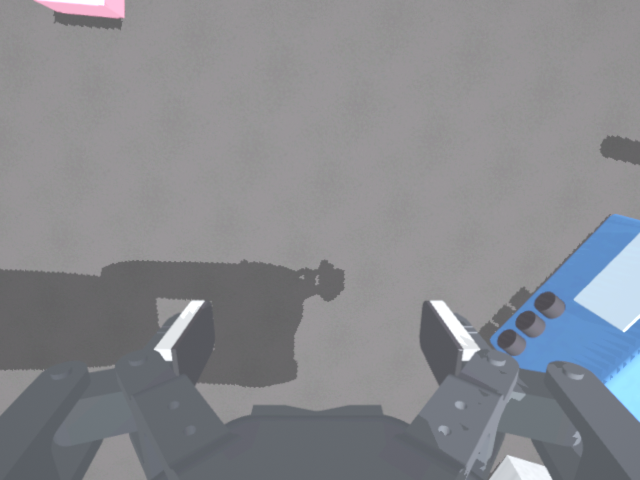

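```bash
cat >> h.py <<'E'
def go(*targets):
    """targets (x,y,z mm, yaw deg): print turn about tool z, then shift in tool axes after that turn (tool levelled)"""
    o=monitor.get_obs(); R=np.array(o["eef_rot"]); p=np.array(o["tcp_pos"])*1e3; y=np.degrees(np.arctan2(R[1,0],R[0,0]))
    print("t",round(o["time"],1),"tcp",np.round(p,1),"yaw",round(y,2),"tilt",np.round(np.degrees(R[:2,2]),2),"F",np.round(o["force"],1),"grip mm",round(o["grip_width"]*85.4,1),"q",np.round(o["joint_positions"]))
    for T in targets:
        turn=(T[3]-y+180)%360-180; a=np.radians(T[3]); d=np.array(T[:3])-p
        print(" ->",np.round(T,1),"turn rz",round(-turn,1)," then tool dx,dy,dz",np.round([d[0]*np.cos(a)+d[1]*np.sin(a), d[0]*np.sin(a)-d[1]*np.cos(a), -d[2]],1))
        p=np.array(T[:3],float); y=T[3]
def loc(p,x,y): # mm pose -> world mm
    a=np.radians(p[2]); return (p[0]+x*np.cos(a)-y*np.sin(a), p[1]+x*np.sin(a)+y*np.cos(a))
E
python3 -c "
from h import *
go((560,-250,250,4.5))"
```

```text
t 1.4 tcp [ 251.5 -626.4  231.3] yaw 21.87 tilt [ 0.   -0.01] F [-0.7 -0.1 -1. ] grip mm 85.2 q [-70.   7.  83.  -0.  91.  -2.]
 -> [ 560.  -250.   250.     4.5] turn rz 17.4  then tool dx,dy,dz [ 337.1 -351.1  -18.7]
```

```bash
python3 -m pendant '[[[0.0854,0,0,0,0,0,5.8],[0.0854,0,0,0,0,0,5.8],[0.0854,0,0,0,0,0,5.8],[0.0854,0.024,-0.025,-0.002,0,0,0],[0.0854,0.024,-0.025,-0.002,0,0,0],[0.0854,0.024,-0.025,-0.002,0,0,0],[0.0854,0.024,-0.025,-0.002,0,0,0],[0.0854,0.024,-0.025,-0.002,0,0,0]]]'
python3 -m pendant '[[[0.0854,0.024,-0.025,-0.001,0,0,0],[0.0854,0.024,-0.025,-0.001,0,0,0],[0.0854,0.024,-0.025,-0.001,0,0,0],[0.0854,0.024,-0.025,-0.001,0,0,0],[0.0854,0.024,-0.025,-0.001,0,0,0],[0.0854,0.024,-0.025,-0.001,0,0,0],[0.0854,0.024,-0.025,-0.001,0,0,0],[0.0854,0.024,-0.025,-0.001,0,0,0]]]'
python3 -m pendant '[[[0.0854,0.025,-0.025,0,0,0,0],[0.0854,0,0,0,0,0,0]]]'
python3 - <<'E'
from h import *
go((679.4,-212.2,100,4.5))
o=monitor.get_obs(); w=viewer.snapshot("wrist"); save(w,"w1.png")
f=w["frame"].astype(int); print(np.median(f[:200].reshape(-1,3),axis=0))
E
```

```text
time: 2.25
tcp_pos: [0.3621, -0.4913, 0.2415]
eef_rot: [[0.997, 0.078, 0.0], [0.078, -0.997, -0.0], [0.0, 0.0, -1.0]]
force: [0.0, -0.3, -0.3]
grip_width: 0.997
time: 3.05
tcp_pos: [0.5379, -0.2768, 0.2495]
eef_rot: [[0.997, 0.078, 0.0], [0.078, -0.997, -0.0], [0.0, 0.0, -1.0]]
force: [-0.3, -0.6, -0.7]
grip_width: 0.999
time: 3.25
tcp_pos: [0.562, -0.2484, 0.2492]
eef_rot: [[0.997, 0.081, 0.0], [0.081, -0.997, 0.001], [0.0, -0.001, -1.0]]
force: [-0.6, -0.3, -0.2]
grip_width: 1.0
t 3.2 tcp [ 562.  -248.4  249.2] yaw 4.65 tilt [0.02 0.04] F [-0.6 -0.3 -0.2] grip mm 85.4 q [-26.  -1.  89.   0.  92.  59.]
 -> [ 679.4 -212.2  100.     4.5] turn rz 0.2  then tool dx,dy,dz [119.8 -26.9 149.2]
[82. 81. 82.]
```

View pics/w1.png

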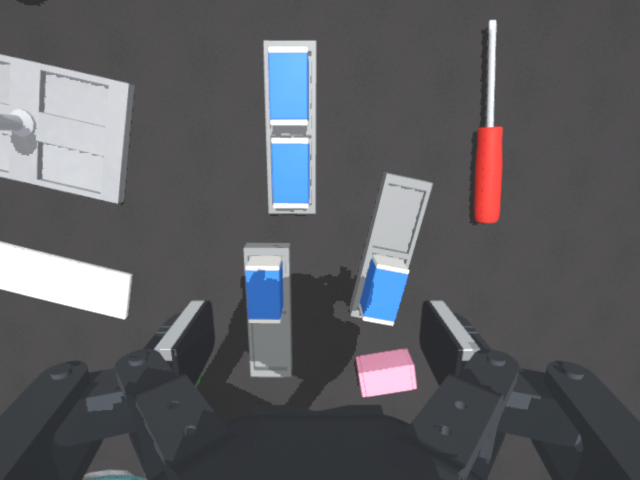

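The wrist view agrees: tray A is at (290,127) with 2 modules, C at (268,310) and B at (393,250) with one each, and the pink block is apart at (386,372).

Run:
```python
from h import *
o=monitor.get_obs(); w=viewer.snapshot("wrist")
for th in (100,120):
  M=(w["frame"].max(2)>th).astype(float)
  for k,m,p in (("A",tray(-.039,.039),(640.5,-215.3,4.5)),("C",tray(.039),(430.6,-201.4,4.6)),("B",tray(-.039),(519.8,-333,-6.6))):
    p0=(p[0]/1e3,p[1]/1e3,np.radians(p[2])); a,f,_=fit(w,o,m,p0,mask=M,pad=8); print(th,k,show(a),round(f))
  hs=cv2.cvtColor(w["frame"],cv2.COLOR_RGB2HSV); 
# individual modules by net
for r in nets.tip_of("wrist","m1_c"): print(np.round(r["xy"]),round(r["score"],2),np.round(at(w,r["xy"],.030,o)*1e3,1))
```

```text
100 A [np.float64(639.0), np.float64(-213.7), np.float64(4.5)] 329
100 C [np.float64(429.3), np.float64(-200.2), np.float64(4.1)] 125
100 B [np.float64(518.1), np.float64(-333.2), np.float64(-6.9)] 279
120 A [np.float64(638.4), np.float64(-214.2), np.float64(4.3)] 234
120 C [np.float64(429.5), np.float64(-200.0), np.float64(3.8)] 468
120 B [np.float64(517.8), np.float64(-333.0), np.float64(-6.6)] 535
[381. 286.] 0.64 [ 480.6 -326.8   30. ]
```

```bash
python3 -m pendant '[[[0.06,0.030,-0.007,0.025,0,0,0],[0.06,0.030,-0.007,0.025,0,0,0],[0.06,0.030,-0.007,0.025,0,0,0],[0.06,0.029,-0.007,0.025,0,0,0],[0.06,0,0,0.030,0,0,0],[0.06,0,0,0.030,0,0,0],[0.06,0,0,0.030,0,0,0],[0.06,0,0,0.020,0,0,0]]]' 60
python3 -m pendant '[[[0.06,0,0,0.013,0,0,0],[0.06,0,0,0,0,0,0]]]'
python3 -c "
from h import *
go((678.4,-211.5,26,4.4))"
```

```text
time: 4.2
tcp_pos: [0.6753, -0.2151, 0.0369]
eef_rot: [[0.997, 0.077, -0.002], [0.077, -0.997, 0.001], [-0.002, -0.001, -1.0]]
force: [0.2, -1.0, 0.3]
grip_width: 0.708
time: 4.4
tcp_pos: [0.6755, -0.2146, 0.0246]
eef_rot: [[0.997, 0.077, -0.002], [0.077, -0.997, 0.001], [-0.002, -0.001, -1.0]]
force: [0.4, 0.4, -0.1]
grip_width: 0.701
t 4.4 tcp [ 675.5 -214.6   24.6] yaw 4.42 tilt [-0.14  0.04] F [ 0.4  0.4 -0.1] grip mm 59.9 q [-20.  18.  89.  -0.  73.  66.]
 -> [ 678.4 -211.5   26.     4.4] turn rz 0.0  then tool dx,dy,dz [ 3.1 -2.9 -1.4]
```

```bash
python3 -m pendant '[[[0.06,0.003,-0.003,-0.001,0,0,0],[0.02,0,0,0,0,0,0],[0.02,0,0,0,0,0,0],[0.02,0,0,0,0,0,0],[0.02,0,0,0,0,0,0],[0.02,0,0,0,0,0,0]]]' 60
python3 - <<'E'
from h import *
B=(629.3,69.6,81.2)
p=loc(B,-52,-36); go((678,-211,150,4.4),(*p,150,81.2),(*p,20,81.2))
E
```

```text
time: 5.0
tcp_pos: [0.6802, -0.211, 0.0292]
eef_rot: [[0.997, 0.078, 0.003], [0.078, -0.997, -0.001], [0.002, 0.001, -1.0]]
force: [0.0, -0.2, 7.8]
grip_width: 0.41
t 5.0 tcp [ 680.2 -211.    29.2] yaw 4.49 tilt [ 0.15 -0.05] F [ 0.  -0.2  7.8] grip mm 35.0 q [-19.  18.  89.   0.  73.  66.]
 -> [ 678.  -211.   150.     4.4] turn rz 0.1  then tool dx,dy,dz [-2.200e+00 -1.000e-01 -1.208e+02]
 -> [656.9  12.7 150.   81.2] turn rz -76.8  then tool dx,dy,dz [217.8 -55.1  -0. ]
 -> [656.9  12.7  20.   81.2] turn rz -0.0  then tool dx,dy,dz [  0.   0. 130.]
```

```bash
python3 -m pendant '[[[0.02,0,0,-0.020,0,0,0],[0.02,0,0,-0.030,0,0,0],[0.02,0,0,-0.035,0,0,0],[0.02,0,0,-0.036,0,0,0],[0.02,0,0,0,0,0,-7],[0.02,0,0,0,0,0,-7],[0.02,0,0,0,0,0,-7],[0.02,0,0,0,0,0,-7]]]' 60
python3 -m pendant '[[[0.02,0,0,0,0,0,-7],[0.02,0,0,0,0,0,-7],[0.02,0,0,0,0,0,-7],[0.02,0,0,0,0,0,-7],[0.02,0,0,0,0,0,-7],[0.02,0,0,0,0,0,-7],[0.02,0,0,0,0,0,-6.8],[0.02,0,0,0,0,0,0]]]'
python3 -m pendant '[[[0.02,0.025,-0.006,0,0,0,0],[0.02,0.030,-0.008,0,0,0,0],[0.02,0.035,-0.008,0,0,0,0],[0.02,0.035,-0.009,0,0,0,0],[0.02,0.035,-0.009,0,0,0,0],[0.02,0.030,-0.008,0,0,0,0],[0.02,0.025,-0.006,0,0,0,0],[0.02,0,0,0,0,0,0]]]'
python3 - <<'E'
from h import *
B=(629.3,69.6,81.2)
p=loc(B,-52,-36); go((*p,150,81.2),(*p,20,81.2))
o=monitor.get_obs(); w=viewer.snapshot("wrist"); save(w,"w2.png")
print(np.median(w["frame"].max(2)[:150]))
E
```

```text
time: 5.8
tcp_pos: [0.6794, -0.2107, 0.1489]
eef_rot: [[0.841, 0.541, 0.001], [0.541, -0.841, -0.0], [0.0, 0.0, -1.0]]
force: [0.7, 0.8, -0.9]
grip_width: 0.407
time: 6.6
tcp_pos: [0.6794, -0.2107, 0.1488]
eef_rot: [[0.15, 0.989, 0.0], [0.989, -0.15, -0.0], [-0.0, 0.0, -1.0]]
force: [1.0, -0.1, -1.7]
grip_width: 0.404
time: 7.4
tcp_pos: [0.6583, 0.0127, 0.1488]
eef_rot: [[0.153, 0.988, 0.001], [0.988, -0.153, 0.001], [0.001, 0.0, -1.0]]
force: [-0.4, -0.1, -1.6]
grip_width: 0.406
t 7.4 tcp [658.3  12.7 148.8] yaw 81.21 tilt [0.03 0.03] F [-0.4 -0.1 -1.6] grip mm 34.7 q [-1.  6. 90.  0. 83.  8.]
 -> [656.9  12.7 150.   81.2] turn rz 0.0  then tool dx,dy,dz [-0.2 -1.4 -1.2]
 -> [656.9  12.7  20.   81.2] turn rz -0.0  then tool dx,dy,dz [  0.   0. 130.]
47.0
```

View pics/w2.png

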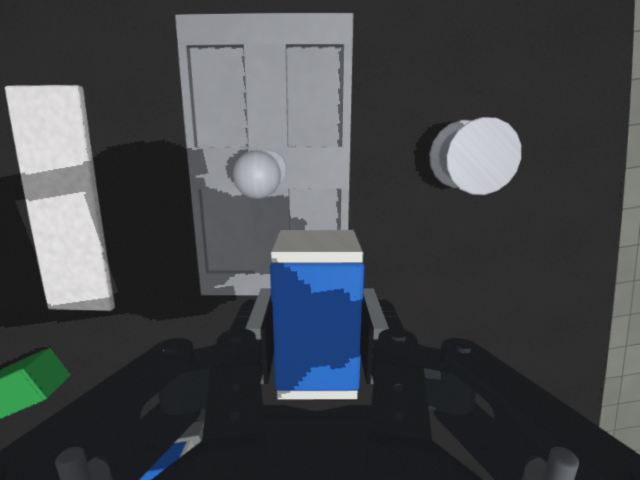

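The module is held square in the jaws at (318,325). The base slab spans corners (178,17), (352,15) and (200,295), with the ball at (257,174).

Run:
```python
from h import *
o=monitor.get_obs(); w=viewer.snapshot("wrist"); f=w["frame"]
print([ (r,f[r,318].tolist()) for r in list(range(226,270,3))+list(range(382,404,2))])
ig=np.zeros((480,640),bool); ig[222:,230:]=1; ig[300:]=1
for th in (62,68):
  M=(f.max(2)>th).astype(float); a,fu,_=fit(w,o,BASE,(.6293,.0696,np.radians(81.2)),mask=M,pad=14,ignore=ig); print(th,show(a),round(fu))
z=o["tcp_pos"][2]
for r in (231,252,262,392,398):
  for dz in (-.017,.019): print(r,dz,np.round((np.array(o["eef_rot"]).T@(at(w,(318,r),z+dz,o)-o["tcp_pos"]))*1e3,1))
```

```text
[(226, [149, 151, 156]), (229, [146, 148, 152]), (232, [122, 121, 117]), (235, [121, 121, 117]), (238, [120, 119, 116]), (241, [119, 119, 116]), (244, [119, 119, 116]), (247, [121, 121, 117]), (250, [121, 121, 117]), (253, [223, 223, 219]), (256, [224, 224, 220]), (259, [223, 223, 219]), (262, [152, 162, 183]), (265, [45, 104, 188]), (268, [52, 115, 202]), (382, [49, 112, 200]), (384, [49, 112, 200]), (386, [48, 112, 200]), (388, [48, 112, 199]), (390, [97, 120, 170]), (392, [217, 218, 214]), (394, [221, 221, 217]), (396, [221, 221, 217]), (398, [210, 210, 206]), (400, [49, 46, 48]), (402, [48, 47, 48])]
62 [np.float64(627.5), np.float64(70.3), np.float64(81.2)] 571
68 [np.float64(627.6), np.float64(70.2), np.float64(81.2)] 590
231 -0.017 [30.8 -0.9 17. ]
231 0.019 [ 40.  -1. -19.]
252 -0.017 [20.4 -0.9 17. ]
252 0.019 [ 32.  -1. -19.]
262 -0.017 [15.4 -0.8 17. ]
262 0.019 [ 28.1  -1.  -19. ]
392 -0.017 [-59.7  -0.8  17. ]
392 0.019 [-30.1  -0.9 -19. ]
398 -0.017 [-63.6  -0.8  17. ]
398 0.019 [-33.2  -0.9 -19. ]
```

```bash
python3 -m pendant '[[[0.02,0.001,-0.0025,0.020,0,0,0],[0.02,0,0,0.030,0,0,0],[0.02,0,0,0.030,0,0,0],[0.02,0,0,0.020,0,0,0],[0.02,0,0,0.008,0,0,0],[0.02,0,0,0.0,0,0,0]]]' 60
python3 -c "
from h import *
go((656.1,14.1,21.5,81.2))"
```

```text
time: 8.1
tcp_pos: [0.656, 0.0106, 0.0395]
eef_rot: [[0.153, 0.988, -0.001], [0.988, -0.153, -0.0], [-0.0, -0.001, -1.0]]
force: [-0.5, -0.6, -0.0]
grip_width: 0.401
t 8.1 tcp [656.   10.6  39.5] yaw 81.17 tilt [-0.08 -0.  ] F [-0.5 -0.6 -0. ] grip mm 34.3 q [-1. 11. 96. -0. 73.  8.]
 -> [656.1  14.1  21.5  81.2] turn rz -0.0  then tool dx,dy,dz [ 3.5 -0.4 18. ]
```

```bash
python3 -m pendant '[[[0.02,0.0035,0,0.008,0,0,0],[0.02,0,0,0.0,0,0,0],[0.02,0,0,0.0,0,0,0]]]' 60
python3 - <<'E'
from h import *
for i in range(4):
  go((656.1,14.1,21.5,81.2)); w=viewer.snapshot("wrist")
E
```

```text
time: 8.4
tcp_pos: [0.6571, 0.0149, 0.033]
eef_rot: [[0.152, 0.988, 0.001], [0.988, -0.152, -0.0], [0.0, 0.001, -1.0]]
force: [-0.9, 0.0, -0.5]
grip_width: 0.407
t 8.4 tcp [657.1  14.9  33. ] yaw 81.27 tilt [ 0.05 -0.  ] F [-0.9  0.  -0.5] grip mm 34.8 q [-1. 11. 96. -0. 72.  8.]
 -> [656.1  14.1  21.5  81.2] turn rz 0.1  then tool dx,dy,dz [-0.9 -0.9 11.5]
t 8.4 tcp [657.1  14.8  33. ] yaw 81.27 tilt [ 0.05 -0.  ] F [-0.  -0.2 -1.5] grip mm 34.8 q [-1. 11. 96. -0. 72.  8.]
 -> [656.1  14.1  21.5  81.2] turn rz 0.1  then tool dx,dy,dz [-0.9 -0.9 11.5]
t 8.5 tcp [657.1  14.8  33. ] yaw 81.28 tilt [ 0.05 -0.  ] F [ 0.1 -0.6 -1.3] grip mm 34.8 q [-1. 11. 96. -0. 72.  8.]
 -> [656.1  14.1  21.5  81.2] turn rz 0.1  then tool dx,dy,dz [-0.9 -0.9 11.5]
t 8.6 tcp [657.1  14.8  32.9] yaw 81.28 tilt [ 0.05 -0.  ] F [-0.   0.2 -1.1] grip mm 34.7 q [-1. 11. 96. -0. 72.  8.]
 -> [656.1  14.1  21.5  81.2] turn rz 0.1  then tool dx,dy,dz [-0.9 -0.9 11.4]
```

```bash
python3 -m pendant '[[[0.02,-0.0009,-0.0009,0.006,0,0,0],[0.02,0,0,0.004,0,0,0],[0.02,0,0,0.0,0,0,0]]]' 60
python3 -c "
from h import *
go((656.1,14.1,21.5,81.2))"
```

```text
time: 8.9
tcp_pos: [0.6555, 0.014, 0.0216]
eef_rot: [[0.152, 0.988, -0.001], [0.988, -0.152, -0.0], [-0.0, -0.001, -1.0]]
force: [0.5, 0.1, -0.4]
grip_width: 0.403
t 8.9 tcp [655.5  14.   21.6] yaw 81.27 tilt [-0.04 -0.  ] F [ 0.5  0.1 -0.4] grip mm 34.4 q [-1. 12. 97. -0. 71.  8.]
 -> [656.1  14.1  21.5  81.2] turn rz 0.1  then tool dx,dy,dz [0.2 0.5 0.1]
```

```bash
python3 -m pendant '[[[0.055,0,0,0.0005,0,0,0],[0.055,0,0,0,0,0,0],[0.055,0,0,0,0,0,0],[0.055,0,0,-0.020,0,0,0],[0.055,0,0,-0.035,0,0,0],[0.055,0,0,-0.035,0,0,0],[0.055,0,0,-0.030,0,0,0]]]' 60
python3 - <<'E'
from h import *
t=viewer.snapshot("top"); save(t,"top1.png",(200,120,520,360),2)
a,f,_=fit(t,None,tray(-.039),(.6405,-.2153,np.radians(4.5))); print("A",show(a),round(f))
go((600.6,-217.5,100,4.4),(600.6,-217.5,28,4.4))
E
```

```text
time: 9.6
tcp_pos: [0.6559, 0.014, 0.1439]
eef_rot: [[0.152, 0.988, 0.001], [0.988, -0.152, 0.0], [0.0, 0.001, -1.0]]
force: [-0.2, -0.4, -0.4]
grip_width: 0.646
A [np.float64(640.5), np.float64(-215.9), np.float64(4.6)] 68
t 9.7 tcp [657.5  14.  149.4] yaw 81.28 tilt [ 0.4  -0.01] F [ 1.2 -0.1  6.8] grip mm 55.0 q [-1.  6. 91. -0. 83.  8.]
 -> [ 600.6 -217.5  100.     4.4] turn rz 76.9  then tool dx,dy,dz [-74.4 226.5  49.4]
 -> [ 600.6 -217.5   28.     4.4] turn rz -0.0  then tool dx,dy,dz [ 0.  0. 72.]
```

View pics/top1.png

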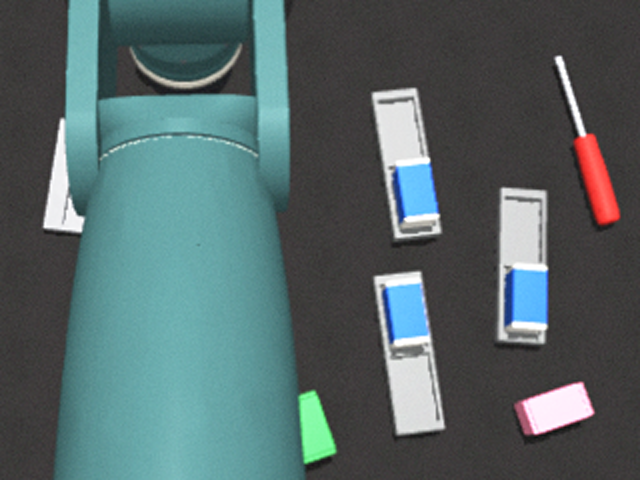

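```bash
python3 -m pendant '[[[0.06,0,0,0,0,0,8.5],[0.06,0,0,0,0,0,8.5],[0.06,0,0,0,0,0,8.5],[0.06,0,0,0,0,0,8.5],[0.06,0,0,0,0,0,8.5],[0.06,0,0,0,0,0,8.5],[0.06,0,0,0,0,0,8.5],[0.06,0,0,0,0,0,8.5]]]' 60
python3 -m pendant '[[[0.06,0,0,0,0,0,8.5],[0.06,-0.009,0.030,0,0,0,0],[0.06,-0.011,0.033,0,0,0,0],[0.06,-0.011,0.033,0,0,0,0],[0.06,-0.011,0.033,0.010,0,0,0],[0.06,-0.011,0.033,0.010,0,0,0],[0.06,-0.011,0.033,0.020,0,0,0],[0.06,-0.010,0.030,0.020,0,0,0]]]'
python3 -m pendant '[[[0.06,0,0,0.020,0,0,0],[0.06,0,0,0.010,0,0,0],[0.06,0,0,0,0,0,0]]]'
python3 -c "
from h import *
go((600.6,-217.5,28,4.4))"
```

```text
time: 10.45
tcp_pos: [0.6558, 0.014, 0.1417]
eef_rot: [[0.975, 0.224, 0.0], [0.224, -0.975, 0.0], [0.0, -0.0, -1.0]]
force: [0.0, 0.4, 0.0]
grip_width: 0.704
time: 11.25
tcp_pos: [0.6004, -0.2179, 0.0815]
eef_rot: [[0.997, 0.083, 0.001], [0.083, -0.997, -0.0], [0.001, 0.0, -1.0]]
force: [1.3, -0.3, -0.0]
grip_width: 0.704
time: 11.55
tcp_pos: [0.6002, -0.2158, 0.0504]
eef_rot: [[0.997, 0.083, -0.002], [0.083, -0.997, 0.001], [-0.002, -0.001, -1.0]]
force: [0.2, -0.4, -0.3]
grip_width: 0.703
t 11.6 tcp [ 600.2 -215.8   50.4] yaw 4.78 tilt [-0.11  0.05] F [ 0.2 -0.4 -0.3] grip mm 60.0 q [-22.   8.  98.   0.  74.  63.]
 -> [ 600.6 -217.5   28.     4.4] turn rz 0.4  then tool dx,dy,dz [ 0.2  1.7 22.4]
```

```bash
cat >> h.py <<'E'
def inhand(dz=.019):
    """tool-x of the held module's centre, from the blue extent in the wrist picture"""
    o=monitor.get_obs(); w=viewer.snapshot("wrist"); f=w["frame"].astype(int); out=[]
    for c in (300,318,336):
        r=np.where((f[:,c,2]-f[:,c,0]>70)&(np.arange(480)>200))[0]
        if len(r)<50: continue
        e=[(np.array(o["eef_rot"]).T@(at(w,(c,q),o["tcp_pos"][2]+dz,o)-o["tcp_pos"]))[0]*1e3 for q in (r.max(),r.min())]; out.append(np.round([*e,np.mean(e)],1).tolist())
    print("inhand",out)
E
python3 -m pendant '[[[0.06,0,0.0015,0.012,0,0,0],[0.06,0,0,0.010,0,0,0],[0.02,0,0,0,0,0,0],[0.02,0,0,0,0,0,0],[0.02,0,0,0,0,0,0],[0.02,0,0,0,0,0,0]]]' 60
python3 -c "
from h import *
go()"
python3 -m pendant '[[[0.02,0,0,-0.020,0,0,0],[0.02,0,0,-0.030,0,0,0],[0.02,0,0,-0.035,0,0,0],[0.02,0,0,-0.036,0,0,0],[0.02,0,0,0,0,0,-8],[0.02,0,0,0,0,0,-8],[0.02,0,0,0,0,0,-8],[0.02,0,0,0,0,0,-8]]]'
python3 -m pendant '[[[0.02,0,0,0,0,0,-8],[0.02,0,0,0,0,0,-8],[0.02,0,0,0,0,0,-8],[0.02,0,0,0,0,0,-8],[0.02,0,0,0,0,0,-8],[0.02,0,0,0,0,0,-4.3],[0.02,0,0,0,0,0,0]]]'
python3 - <<'E'
from h import *
B=(628.4,70.2,81.2)
p=loc(B,52,-36); inhand(); go((*p,150,81.2),(*p,22,81.2))
E
```

```text
time: 12.15
tcp_pos: [0.6011, -0.2178, 0.0302]
eef_rot: [[0.997, 0.083, 0.0], [0.083, -0.997, -0.0], [0.0, 0.0, -1.0]]
force: [-0.3, -0.2, -1.2]
grip_width: 0.405
t 12.2 tcp [ 601.1 -217.8   30.2] yaw 4.78 tilt [ 0.03 -0.01] F [-0.3 -0.2 -1.2] grip mm 34.6 q [-22.   9.  99.   0.  72.  63.]
time: 12.95
tcp_pos: [0.6009, -0.2178, 0.151]
eef_rot: [[0.798, 0.603, 0.0], [0.603, -0.798, -0.0], [0.0, 0.0, -1.0]]
force: [-0.3, -0.6, -1.6]
grip_width: 0.406
time: 13.65
tcp_pos: [0.6009, -0.2179, 0.1509]
eef_rot: [[0.154, 0.988, 0.0], [0.988, -0.154, -0.0], [-0.0, 0.0, -1.0]]
force: [-0.6, -0.0, -1.5]
grip_width: 0.403
inhand [[-27.6, 28.5, 0.4], [-27.6, 28.5, 0.4], [-27.6, 28.5, 0.4]]
t 13.7 tcp [ 600.9 -217.9  150.9] yaw 80.97 tilt [ 0.01 -0.  ] F [ 0.   0.8 -1.7] grip mm 34.7 q [-22.   4.  93.  -0.  83. -13.]
 -> [671.9 116.1 150.   81.2] turn rz -0.2  then tool dx,dy,dz [340.9  19.1   0.9]
 -> [671.9 116.1  22.   81.2] turn rz -0.0  then tool dx,dy,dz [  0.   0. 128.]
```

```bash
python3 -m pendant '[[[0.02,0.025,0.001,0,0,0,0],[0.02,0.035,0.002,0,0,0,0],[0.02,0.035,0.002,0,0,0,0],[0.02,0.035,0.002,0,0,0,0],[0.02,0.035,0.002,0,0,0,0],[0.02,0.035,0.002,0,0,0,0],[0.02,0.035,0.002,0,0,0,0],[0.02,0.035,0.002,0,0,0,0]]]' 60
python3 -m pendant '[[[0.02,0.035,0.002,0,0,0,0],[0.02,0.035,0.002,0,0,0,0],[0.02,0,0,0.020,0,0,0],[0.02,0,0,0.030,0,0,0],[0.02,0,0,0.030,0,0,0],[0.02,0,0,0.020,0,0,0],[0.02,0,0,0,0,0,0]]]'
python3 - <<'E'
from h import *
B=(628.4,70.2,81.2)
p=loc(B,51.6,-36); go((*p,34,81.2),(*p,22,81.2))
E
```

```text
time: 14.5
tcp_pos: [0.6577, 0.0481, 0.151]
eef_rot: [[0.158, 0.987, 0.0], [0.987, -0.158, 0.0], [0.0, 0.0, -1.0]]
force: [-0.2, -0.4, -1.7]
grip_width: 0.41
time: 15.2
tcp_pos: [0.6709, 0.1149, 0.0475]
eef_rot: [[0.157, 0.988, -0.005], [0.988, -0.157, -0.001], [-0.001, -0.005, -1.0]]
force: [-0.2, -0.2, -1.8]
grip_width: 0.408
t 15.2 tcp [670.9 114.9  47.5] yaw 80.94 tilt [-0.27 -0.03] F [-0.2 -0.2 -1.8] grip mm 34.8 q [ 8. 13. 92.  0. 74. 17.]
 -> [671.9 115.7  34.   81.2] turn rz -0.3  then tool dx,dy,dz [ 0.9  0.9 13.5]
 -> [671.9 115.7  22.   81.2] turn rz -0.0  then tool dx,dy,dz [ 0.  0. 12.]
```

```bash
python3 -m pendant '[[[0.02,0.0009,0.0009,0.010,0,0,-0.3],[0.02,0,0,0.008,0,0,0],[0.02,0,0,0.005,0,0,0],[0.02,0,0,0,0,0,0],[0.02,0,0,0,0,0,0]]]' 60
python3 - <<'E'
from h import *
B=(628.4,70.2,81.2)
p=loc(B,51.6,-36); go((*p,22,81.2))
E
```

```text
time: 15.7
tcp_pos: [0.6736, 0.1158, 0.0282]
eef_rot: [[0.15, 0.989, 0.0], [0.989, -0.15, 0.0], [0.0, 0.0, -1.0]]
force: [-0.6, 0.6, -1.1]
grip_width: 0.406
t 15.7 tcp [673.6 115.8  28.2] yaw 81.36 tilt [0.02 0.  ] F [-0.6  0.6 -1.1] grip mm 34.7 q [ 8. 15. 93. -0. 72. 16.]
 -> [671.9 115.7  22.   81.2] turn rz 0.2  then tool dx,dy,dz [-0.4 -1.7  6.2]
```

```bash
python3 -m pendant '[[[0.02,-0.0003,-0.0015,0.002,0,0,0],[0.02,0,0,0.003,0,0,0],[0.02,0,0,0,0,0,0],[0.055,0,0,0,0,0,0],[0.055,0,0,0,0,0,0],[0.055,0,0,0,0,0,0]]]' 60
python3 -m pendant '[[[0.055,0,0,-0.020,0,0,0],[0.055,0,0,-0.035,0,0,0],[0.055,0,0,-0.035,0,0,0],[0.055,0,0,-0.030,0,0,0]]]' 60
python3 - <<'E'
from h import *
C=(430,-200.5,4.2); p=loc(C,39,0); go((*p,110,4.2),(*p,29,4.2))
E
```

```text
time: 16.3
tcp_pos: [0.672, 0.1158, 0.023]
eef_rot: [[0.15, 0.989, 0.0], [0.989, -0.15, 0.0], [0.0, 0.0, -1.0]]
force: [-0.6, 0.1, -0.1]
grip_width: 0.642
time: 16.7
tcp_pos: [0.6721, 0.1158, 0.145]
eef_rot: [[0.15, 0.989, 0.001], [0.989, -0.15, 0.0], [0.0, 0.001, -1.0]]
force: [0.7, -0.1, 0.1]
grip_width: 0.642
t 16.7 tcp [672.1 115.8 145. ] yaw 81.38 tilt [0.06 0.01] F [ 0.7 -0.1  0.1] grip mm 54.8 q [ 8.  9. 88. -0. 83. 16.]
 -> [ 468.9 -197.6  110.     4.2] turn rz 77.2  then tool dx,dy,dz [-225.6  297.7   35. ]
 -> [ 468.9 -197.6   29.     4.2] turn rz -0.0  then tool dx,dy,dz [ 0.  0. 81.]
```

```bash
python3 -m pendant '[[[0.06,0,0,-0.005,0,0,8.5],[0.06,0,0,0,0,0,8.5],[0.06,0,0,0,0,0,8.5],[0.06,0,0,0,0,0,8.5],[0.06,0,0,0,0,0,8.5],[0.06,0,0,0,0,0,8.5],[0.06,0,0,0,0,0,8.5],[0.06,0,0,0,0,0,8.5]]]' 60
python3 -m pendant '[[[0.06,0,0,0,0,0,8.5],[0.06,-0.018,0.024,0,0,0,0],[0.06,-0.023,0.030,0,0,0,0],[0.06,-0.023,0.030,0,0,0,0],[0.06,-0.023,0.030,0,0,0,0],[0.06,-0.023,0.030,0,0,0,0],[0.06,-0.023,0.030,0,0,0,0],[0.06,-0.023,0.030,0.010,0,0,0]]]'
python3 -m pendant '[[[0.06,-0.023,0.030,0.010,0,0,0],[0.06,-0.023,0.030,0.015,0,0,0],[0.06,-0.022,0.030,0.015,0,0,0],[0.06,0,0.002,0.025,0,0,0],[0.06,0,0,0.010,0,0,0],[0.06,0,0,0,0,0,0],[0.06,0,0,0,0,0,0]]]'
python3 -c "
from h import *
C=(430,-200.5,4.2); p=loc(C,39,0);go((*p,30,4.2))"
```

```text
time: 17.5
tcp_pos: [0.672, 0.1158, 0.148]
eef_rot: [[0.974, 0.225, 0.0], [0.225, -0.974, 0.0], [0.0, -0.0, -1.0]]
force: [0.3, 0.6, -0.4]
grip_width: 0.703
time: 18.3
tcp_pos: [0.5334, -0.102, 0.1392]
eef_rot: [[0.996, 0.085, 0.002], [0.085, -0.996, -0.001], [0.002, 0.001, -1.0]]
force: [1.0, -0.3, 0.2]
grip_width: 0.701
time: 19.0
tcp_pos: [0.4745, -0.1978, 0.0637]
eef_rot: [[0.996, 0.086, 0.001], [0.086, -0.996, -0.0], [0.001, 0.0, -1.0]]
force: [0.1, -0.4, 0.2]
grip_width: 0.7
t 19.0 tcp [ 474.5 -197.8   63.7] yaw 4.93 tilt [ 0.03 -0.01] F [ 0.1 -0.4  0.2] grip mm 59.8 q [-25.  -8. 113.   0.  75.  60.]
 -> [ 468.9 -197.6   30.     4.2] turn rz 0.7  then tool dx,dy,dz [-5.6 -0.6 33.7]
```

```bash
python3 -m pendant '[[[0.06,-0.0055,-0.0005,0.015,0,0,0.7],[0.06,0,0,0.012,0,0,0],[0.06,0,0,0.006,0,0,0],[0.06,0,0,0,0,0,0],[0.02,0,0,0,0,0,0],[0.02,0,0,0,0,0,0],[0.02,0,0,0,0,0,0],[0.02,0,0,0,0,0,0]]]' 60
python3 -c "
from h import *
go()"
python3 -m pendant '[[[0.02,0,0,-0.020,0,0,0],[0.02,0,0,-0.030,0,0,0],[0.02,0,0,-0.035,0,0,0],[0.02,0,0,-0.036,0,0,0],[0.02,0,0,0,0,0,-8],[0.02,0,0,0,0,0,-8],[0.02,0,0,0,0,0,-8],[0.02,0,0,0,0,0,-8]]]'
python3 -m pendant '[[[0.02,0,0,0,0,0,-8],[0.02,0,0,0,0,0,-8],[0.02,0,0,0,0,0,-8],[0.02,0,0,0,0,0,-8],[0.02,0,0,0,0,0,-8],[0.02,0,0,0,0,0,-5],[0.02,0,0,0,0,0,0]]]'
python3 - <<'E'
from h import *
B=(628.4,70.2,81.2)
p=loc(B,-52,36); inhand(); go((*p,150,81.2),(*p,22,81.2))
E
```

```text
time: 19.8
tcp_pos: [0.4688, -0.1984, 0.0305]
eef_rot: [[0.997, 0.073, 0.001], [0.073, -0.997, -0.0], [0.001, 0.001, -1.0]]
force: [0.7, 1.1, 5.9]
grip_width: 0.404
t 19.8 tcp [ 468.8 -198.4   30.5] yaw 4.18 tilt [ 0.07 -0.03] F [0.7 1.1 5.9] grip mm 34.5 q [-26.  -7. 115.   0.  71.  60.]
time: 20.6
tcp_pos: [0.4682, -0.1981, 0.1507]
eef_rot: [[0.804, 0.595, -0.0], [0.595, -0.804, 0.0], [-0.0, -0.0, -1.0]]
force: [-0.4, -0.3, -0.7]
grip_width: 0.409
time: 21.3
tcp_pos: [0.4683, -0.1981, 0.1507]
eef_rot: [[0.152, 0.988, -0.0], [0.988, -0.152, 0.0], [0.0, -0.0, -1.0]]
force: [-0.0, 0.1, -1.2]
grip_width: 0.405
inhand [[-24.6, 31.2, 3.3], [-24.5, 31.2, 3.3], [-37.3, 31.2, -3.1]]
t 21.4 tcp [ 468.3 -198.1  150.7] yaw 81.06 tilt [-0.01  0.  ] F [ 0.3  0.1 -0.9] grip mm 34.7 q [-26. -13. 109.  -0.  84. -17.]
 -> [584.9  24.3 150.   81.2] turn rz -0.1  then tool dx,dy,dz [237.7  81.2   0.7]
 -> [584.9  24.3  22.   81.2] turn rz -0.0  then tool dx,dy,dz [  0.   0. 128.]
```

```bash
python3 -m pendant '[[[0.02,0.025,0.008,0,0,0,0],[0.02,0.030,0.0105,0,0,0,0],[0.02,0.030,0.0105,0,0,0,0],[0.02,0.030,0.0105,0,0,0,0],[0.02,0.030,0.0105,0,0,0,0],[0.02,0.030,0.0105,0,0,0,0],[0.02,0.030,0.0105,0,0,0,0],[0.02,0.029,0.0105,0,0,0,0]]]' 60
python3 -m pendant '[[[0.02,0,0,0.020,0,0,0],[0.02,0,0,0.030,0,0,0],[0.02,0,0,0.030,0,0,0],[0.02,0,0,0.024,0,0,0],[0.02,0,0,0,0,0,0],[0.02,0,0,0,0,0,0]]]'
python3 - <<'E'
from h import *
B=(628.4,70.2,81.2)
p=loc(B,-55.3,36); go((*p,22,81.2))
E
```

```text
time: 22.15
tcp_pos: [0.5852, 0.0219, 0.1507]
eef_rot: [[0.157, 0.988, -0.0], [0.988, -0.157, -0.0], [-0.0, -0.0, -1.0]]
force: [0.1, -0.2, -0.9]
grip_width: 0.406
time: 22.75
tcp_pos: [0.5849, 0.0205, 0.0474]
eef_rot: [[0.155, 0.988, -0.0], [0.988, -0.155, -0.0], [-0.0, -0.0, -1.0]]
force: [0.1, -0.2, 0.1]
grip_width: 0.407
t 22.8 tcp [584.9  20.5  47.4] yaw 81.08 tilt [-0.01 -0.  ] F [ 0.1 -0.2  0.1] grip mm 34.8 q [ -0.   2. 105.  -0.  73.   8.]
 -> [584.4  21.1  22.   81.2] turn rz -0.1  then tool dx,dy,dz [ 0.4 -0.6 25.4]
```

```bash
python3 -m pendant '[[[0.02,0.0004,-0.0006,0.010,0,0,-0.1],[0.02,0,0,0.010,0,0,0],[0.02,0,0,0,0,0,0],[0.02,0,0,0,0,0,0]]]' 60
python3 - <<'E'
from h import *
B=(628.4,70.2,81.2)
p=loc(B,-55.3,36); go((*p,22,81.2))
E
python3 -m pendant '[[[0.02,0,0,0.004,0,0,0],[0.02,0,0,0,0,0,0],[0.02,0,0,0,0,0,0]]]' 60
python3 - <<'E'
from h import *
B=(628.4,70.2,81.2)
p=loc(B,-55.3,36); go((*p,22.5,81.2))
E
```

```text
time: 23.15
tcp_pos: [0.5842, 0.021, 0.0268]
eef_rot: [[0.152, 0.988, -0.0], [0.988, -0.152, -0.0], [-0.0, -0.0, -1.0]]
force: [-0.0, 0.4, -0.7]
grip_width: 0.405
t 23.1 tcp [584.2  21.   26.8] yaw 81.26 tilt [-0.02 -0.  ] F [-0.   0.4 -0.7] grip mm 34.6 q [ -0.   3. 106.  -0.  71.   8.]
 -> [584.4  21.1  22.   81.2] turn rz 0.1  then tool dx,dy,dz [0.1 0.2 4.8]
time: 23.45
tcp_pos: [0.5843, 0.0211, 0.0229]
eef_rot: [[0.152, 0.988, 0.0], [0.988, -0.152, 0.0], [0.0, 0.0, -1.0]]
force: [-0.0, -0.8, -1.3]
grip_width: 0.404
t 23.4 tcp [584.3  21.1  22.9] yaw 81.28 tilt [0.01 0.  ] F [-0.  -0.8 -1.3] grip mm 34.5 q [ -0.   3. 106.   0.  70.   8.]
 -> [584.4  21.1  22.5  81.2] turn rz 0.1  then tool dx,dy,dz [0.  0.1 0.4]
```

Release, then go for module B. It sits at tray-local -39.

```bash
python3 -m pendant '[[[0.055,0,0,0,0,0,0],[0.055,0,0,0,0,0,0],[0.055,0,0,0,0,0,0],[0.055,0,0,-0.020,0,0,0],[0.055,0,0,-0.035,0,0,0],[0.055,0,0,-0.035,0,0,0],[0.055,0,0,-0.035,0,0,0],[0.055,0,0,0,0,0,0]]]' 60
python3 - <<'E'
from h import *
C=(519,-333,-6.7); p=loc(C,-39,0); go((*p,110,-6.7),(*p,30,-6.7))
E
```

```text
time: 24.25
tcp_pos: [0.5861, 0.0211, 0.1533]
eef_rot: [[0.152, 0.988, 0.007], [0.988, -0.152, -0.0], [0.001, 0.007, -1.0]]
force: [-0.6, -0.1, 0.8]
grip_width: 0.649
t 24.2 tcp [586.1  21.1 153.3] yaw 81.28 tilt [ 0.42 -0.  ] F [-0.6 -0.1  0.8] grip mm 55.4 q [ -0.  -3. 100.   0.  83.   8.]
 -> [ 480.3 -328.4  110.    -6.7] turn rz 88.0  then tool dx,dy,dz [-64.3 359.5  43.3]
 -> [ 480.3 -328.4   30.    -6.7] turn rz -0.0  then tool dx,dy,dz [ 0. -0. 80.]
```

```bash
python3 -m pendant '[[[0.06,0,0,0,0,0,8],[0.06,0,0,0,0,0,8],[0.06,0,0,0,0,0,8],[0.06,0,0,0,0,0,8],[0.06,0,0,0,0,0,8],[0.06,0,0,0,0,0,8],[0.06,0,0,0,0,0,8],[0.06,0,0,0,0,0,8]]]' 60
python3 -m pendant '[[[0.06,0,0,0,0,0,8],[0.06,0,0,0,0,0,8],[0.06,0,0,0,0,0,8],[0.06,-0.005,0.025,0,0,0,0],[0.06,-0.006,0.031,0,0,0,0],[0.06,-0.006,0.031,0,0,0,0],[0.06,-0.006,0.031,0,0,0,0],[0.06,-0.006,0.031,0,0,0,0]]]'
python3 -m pendant '[[[0.06,-0.006,0.031,0,0,0,0],[0.06,-0.006,0.031,0,0,0,0],[0.06,-0.006,0.031,0.010,0,0,0],[0.06,-0.006,0.031,0.010,0,0,0],[0.06,-0.006,0.031,0.010,0,0,0],[0.06,-0.006,0.031,0.010,0,0,0],[0.06,0,0.020,0.010,0,0,0],[0.06,0,0,0.020,0,0,0]]]'
python3 -m pendant '[[[0.06,0,0,0.010,0,0,0],[0.06,0,0,0,0,0,0],[0.06,0,0,0,0,0,0]]]'
python3 -c "
from h import *
C=(519,-333,-6.7); p=loc(C,-39,0);go((*p,30,-6.7))"
```

```text
time: 25.05
tcp_pos: [0.5841, 0.021, 0.1473]
eef_rot: [[0.957, 0.291, -0.0], [0.291, -0.957, 0.0], [-0.0, -0.0, -1.0]]
force: [-0.1, 0.8, 0.1]
grip_width: 0.699
time: 25.85
tcp_pos: [0.5374, -0.1246, 0.1474]
eef_rot: [[0.993, -0.117, -0.0], [-0.117, -0.993, 0.0], [-0.0, -0.0, -1.0]]
force: [0.7, -0.3, -0.2]
grip_width: 0.702
time: 26.65
tcp_pos: [0.4779, -0.3264, 0.078]
eef_rot: [[0.993, -0.119, 0.001], [-0.119, -0.993, -0.001], [0.001, 0.001, -1.0]]
force: [1.4, -1.0, -0.8]
grip_width: 0.701
time: 26.95
tcp_pos: [0.4784, -0.3236, 0.0682]
eef_rot: [[0.993, -0.117, 0.0], [-0.117, -0.993, -0.0], [0.0, 0.0, -1.0]]
force: [-0.5, 0.4, 0.6]
grip_width: 0.701
t 26.9 tcp [ 478.4 -323.6   68.2] yaw -6.69 tilt [ 0. -0.] F [-0.5  0.4  0.6] grip mm 59.9 q [-37.  -0. 105.   0.  75.  60.]
 -> [ 480.3 -328.4   30.    -6.7] turn rz 0.0  then tool dx,dy,dz [ 2.5  4.6 38.2]
```

```bash
python3 -m pendant '[[[0.06,0.0025,0.0046,0.015,0,0,0],[0.06,0,0,0.015,0,0,0],[0.06,0,0,0.008,0,0,0],[0.06,0,0,0,0,0,0],[0.02,0,0,0,0,0,0],[0.02,0,0,0,0,0,0],[0.02,0,0,0,0,0,0],[0.02,0,0,0,0,0,0]]]' 60
python3 -c "
from h import *
go()"
python3 -m pendant '[[[0.02,0,0,-0.020,0,0,0],[0.02,0,0,-0.030,0,0,0],[0.02,0,0,-0.035,0,0,0],[0.02,0,0,-0.036,0,0,0],[0.02,0,0,0,0,0,-8],[0.02,0,0,0,0,0,-8],[0.02,0,0,0,0,0,-8],[0.02,0,0,0,0,0,-8]]]'
python3 -m pendant '[[[0.02,0,0,0,0,0,-8],[0.02,0,0,0,0,0,-8],[0.02,0,0,0,0,0,-8],[0.02,0,0,0,0,0,-8],[0.02,0,0,0,0,0,-8],[0.02,0,0,0,0,0,-8],[0.02,0,0,0,0,0,-8],[0.02,0,0,0,0,0,0]]]'
python3 - <<'E'
from h import *
B=(628.4,70.2,81.2)
p=loc(B,52,36); inhand(); go((*p,150,81.2),(*p,22,81.2))
E
```

```text
time: 27.75
tcp_pos: [0.4804, -0.329, 0.0306]
eef_rot: [[0.993, -0.117, 0.001], [-0.117, -0.993, -0.001], [0.001, 0.001, -1.0]]
force: [-0.1, 0.1, 4.6]
grip_width: 0.409
t 27.8 tcp [ 480.4 -329.    30.6] yaw -6.72 tilt [ 0.06 -0.04] F [-0.1  0.1  4.6] grip mm 34.9 q [-37.   3. 106.   0.  71.  60.]
time: 28.55
tcp_pos: [0.48, -0.3287, 0.1508]
eef_rot: [[0.902, 0.432, -0.0], [0.432, -0.902, 0.0], [-0.0, -0.0, -1.0]]
force: [-0.6, -0.2, -1.5]
grip_width: 0.403
time: 29.35
tcp_pos: [0.48, -0.3287, 0.1507]
eef_rot: [[0.149, 0.989, -0.0], [0.989, -0.149, 0.0], [0.0, -0.0, -1.0]]
force: [0.1, -0.1, -1.4]
grip_width: 0.407
inhand [[-26.0, 29.6, 1.8], [-26.0, 29.6, 1.8], [-26.0, 29.6, 1.8]]
t 29.4 tcp [ 480.  -328.7  150.8] yaw 81.11 tilt [-0.01  0.  ] F [ 0.5 -0.3 -0.1] grip mm 34.8 q [-37.  -3. 100.  -0.  83. -28.]
 -> [600.8 127.1 150.   81.2] turn rz -0.1  then tool dx,dy,dz [468.9  49.6   0.8]
 -> [600.8 127.1  22.   81.2] turn rz -0.0  then tool dx,dy,dz [  0.   0. 128.]
```

```bash
python3 -m pendant '[[[0.02,0.025,0.003,0,0,0,0],[0.02,0.034,0.0036,0,0,0,0],[0.02,0.034,0.0036,0,0,0,0],[0.02,0.034,0.0036,0,0,0,0],[0.02,0.034,0.0036,0,0,0,0],[0.02,0.034,0.0036,0,0,0,0],[0.02,0.034,0.0036,0,0,0,0],[0.02,0.034,0.0036,0,0,0,0]]]' 60
python3 -m pendant '[[[0.02,0.034,0.0036,0,0,0,0],[0.02,0.034,0.0036,0,0,0,0],[0.02,0.034,0.0036,0,0,0,0],[0.02,0.034,0.0036,0,0,0,0],[0.02,0.034,0.0036,0,0,0,0],[0.02,0.034,0.0036,0,0,0,0],[0.02,0,0,0,0,0,0],[0.02,0,0,0,0,0,0]]]'
python3 - <<'E'
from h import *
B=(628.4,70.2,81.2)
p=loc(B,50.2,36); go((*p,40,81.2),(*p,22,81.2))
E
```

```text
time: 30.2
tcp_pos: [0.548, -0.0717, 0.1509]
eef_rot: [[0.157, 0.988, 0.0], [0.988, -0.157, -0.0], [-0.0, 0.0, -1.0]]
force: [0.4, 0.6, -0.8]
grip_width: 0.404
time: 31.0
tcp_pos: [0.6, 0.1257, 0.1505]
eef_rot: [[0.154, 0.988, -0.001], [0.988, -0.154, -0.0], [-0.0, -0.0, -1.0]]
force: [-0.4, 0.7, -1.5]
grip_width: 0.402
t 31.0 tcp [600.  125.7 150.5] yaw 81.16 tilt [-0.03 -0.02] F [-0.4  0.7 -1.5] grip mm 34.3 q [ 9.  1. 96. -0. 83. 18.]
 -> [600.5 125.3  40.   81.2] turn rz -0.0  then tool dx,dy,dz [ -0.3   0.5 110.5]
 -> [600.5 125.3  22.   81.2] turn rz -0.0  then tool dx,dy,dz [ 0.  0. 18.]
```

```bash
python3 -m pendant '[[[0.02,-0.0003,0.0005,0.020,0,0,0],[0.02,0,0,0.030,0,0,0],[0.02,0,0,0.030,0,0,0],[0.02,0,0,0.025,0,0,0],[0.02,0,0,0.008,0,0,0],[0.02,0,0,0,0,0,0],[0.02,0,0,0,0,0,0]]]' 60
python3 - <<'E'
from h import *
B=(628.4,70.2,81.2)
p=loc(B,50.2,36); go((*p,22.5,81.2))
E
```

```text
time: 31.7
tcp_pos: [0.6012, 0.1245, 0.0393]
eef_rot: [[0.153, 0.988, 0.002], [0.988, -0.153, 0.0], [0.0, 0.001, -1.0]]
force: [1.0, -0.1, -0.4]
grip_width: 0.408
t 31.7 tcp [601.2 124.5  39.3] yaw 81.2 tilt [0.09 0.01] F [ 1.  -0.1 -0.4] grip mm 34.8 q [  9.   6. 102.  -0.  72.  18.]
 -> [600.5 125.3  22.5  81.2] turn rz 0.0  then tool dx,dy,dz [ 0.7 -0.8 16.8]
```

```bash
python3 -m pendant '[[[0.02,0.0007,-0.0008,0.006,0,0,0],[0.02,0,0,0.006,0,0,0],[0.02,0,0,0.004,0,0,0],[0.02,0,0,0,0,0,0],[0.02,0,0,0,0,0,0]]]' 60
python3 - <<'E'
from h import *
B=(628.4,70.2,81.2)
p=loc(B,50.2,36); go((*p,22.5,81.2))
E
python3 -m pendant '[[[0.055,0,0,0,0,0,0],[0.055,0,0,0,0,0,0],[0.055,0,0,0,0,0,0],[0.055,0,0,-0.020,0,0,0],[0.055,0,0,-0.035,0,0,0],[0.055,0,0,-0.035,0,0,0],[0.055,0,0,-0.035,0,0,0],[0.055,0,0,0,0,0,0]]]' 60
python3 -m pendant '[[[0.0854,0,0,0,0,0,0],[0.0854,0,0,0,0,0,0]]]'
python3 - <<'E'
from h import *
C=(430,-200.5,4.2);A=(640,-214.6,4.4);Bt=(519,-333,-6.7)
go((C[0],C[1],60,C[2]),(C[0],C[1],4,C[2]))
E
```

```text
time: 32.2
tcp_pos: [0.6001, 0.1258, 0.0226]
eef_rot: [[0.152, 0.988, 0.001], [0.988, -0.152, 0.0], [0.0, 0.0, -1.0]]
force: [-5.2, -0.5, 8.4]
grip_width: 0.407
t 32.2 tcp [600.1 125.8  22.6] yaw 81.28 tilt [0.03 0.  ] F [-5.2 -0.5  8.4] grip mm 34.8 q [  9.   7. 103.  -0.  71.  18.]
 -> [600.5 125.3  22.5  81.2] turn rz 0.1  then tool dx,dy,dz [-0.4  0.5  0.1]
time: 33.0
tcp_pos: [0.6017, 0.1261, 0.1522]
eef_rot: [[0.152, 0.988, 0.007], [0.988, -0.152, 0.001], [0.002, 0.007, -1.0]]
force: [0.5, 0.2, 0.5]
grip_width: 0.64
time: 33.2
tcp_pos: [0.5994, 0.1256, 0.1454]
eef_rot: [[0.152, 0.988, -0.002], [0.988, -0.152, -0.0], [-0.001, -0.002, -1.0]]
force: [-0.0, 0.1, -0.8]
grip_width: 0.951
t 33.2 tcp [599.4 125.6 145.4] yaw 81.27 tilt [-0.1  -0.02] F [-0.   0.1 -0.8] grip mm 81.2 q [ 9.  1. 97. -0. 83. 18.]
 -> [ 430.  -200.5   60.     4.2] turn rz 77.1  then tool dx,dy,dz [-192.9  312.8   85.4]
 -> [ 430.  -200.5    4.     4.2] turn rz -0.0  then tool dx,dy,dz [ 0.  0. 56.]
```

```bash
python3 -m pendant '[[[0.0854,0,0,0,0,0,8],[0.0854,0,0,0,0,0,8],[0.0854,0,0,0,0,0,8],[0.0854,0,0,0,0,0,8],[0.0854,0,0,0,0,0,8],[0.0854,0,0,0,0,0,8],[0.0854,0,0,0,0,0,8],[0.0854,0,0,0,0,0,8]]]' 60
python3 -m pendant '[[[0.0854,0,0,0,0,0,8],[0.0854,0,0,0,0,0,5.1],[0.0854,-0.020,0.030,0,0,0,0],[0.0854,-0.020,0.030,0,0,0,0],[0.0854,-0.020,0.030,0,0,0,0],[0.0854,-0.020,0.030,0,0,0,0],[0.0854,-0.020,0.030,0,0,0,0],[0.0854,-0.020,0.030,0,0,0,0]]]'
python3 -m pendant '[[[0.0854,-0.020,0.033,0.010,0,0,0],[0.0854,-0.020,0.033,0.010,0,0,0],[0.0854,-0.020,0.033,0.010,0,0,0],[0.0854,-0.013,0.033,0.010,0,0,0],[0.0854,0,0,0.010,0,0,0],[0.0854,0,0,0,0,0,0],[0.0854,0,0,0,0,0,0]]]'
python3 - <<'E'
from h import *
C=(430,-200.5,4.2)
go((C[0],C[1],4,C[2]))
t=viewer.snapshot("top"); save(t,"top2.png",(90,120,350,340),3); s=viewer.snapshot("side")
a=cv2.resize(t["frame"][160:320,90:340],None,fx=2,fy=2);b=cv2.resize(s["frame"][225:330,210:370],None,fx=3,fy=3)
h=np.zeros((320+315,500,3),np.uint8);h[:320]=a;h[320:,:480]=b; cv2.imwrite("pics/base2.png",cv2.resize(h,None,fx=.94,fy=.94)[:,:,::-1])
E
```

```text
time: 34.0
tcp_pos: [0.5994, 0.1256, 0.1451]
eef_rot: [[0.957, 0.291, -0.002], [0.291, -0.957, -0.0], [-0.002, -0.0, -1.0]]
force: [-0.0, -1.1, 0.5]
grip_width: 0.999
time: 34.8
tcp_pos: [0.492, -0.0635, 0.1454]
eef_rot: [[0.997, 0.073, -0.002], [0.073, -0.997, 0.0], [-0.002, -0.0, -1.0]]
force: [-0.1, -0.2, 0.0]
grip_width: 1.001
time: 35.5
tcp_pos: [0.4301, -0.1988, 0.0963]
eef_rot: [[0.997, 0.073, -0.001], [0.073, -0.997, 0.001], [-0.001, -0.001, -1.0]]
force: [-0.2, -0.4, 0.2]
grip_width: 0.998
t 35.5 tcp [ 430.1 -198.8   96.3] yaw 4.2 tilt [-0.06  0.05] F [-0.2 -0.4  0.2] grip mm 85.3 q [-28. -15. 116.   0.  79.  58.]
 -> [ 430.  -200.5    4.     4.2] turn rz -0.0  then tool dx,dy,dz [-0.3  1.7 92.3]
```

View pics/base2.png

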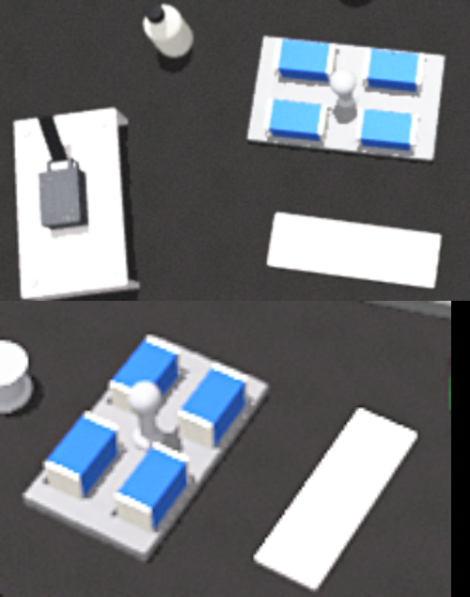

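The composite shows four modules seated level in the pockets (top-view half (307,62), (395,72), (296,120), (387,130)), and the rest is clear. Next is tray C.

```bash
python3 -m pendant '[[[0.0854,-0.0003,0.0017,0.025,0,0,0],[0.0854,0,0,0.030,0,0,0],[0.0854,0,0,0.020,0,0,0],[0.0854,0,0,0.010,0,0,0],[0.0854,0,0,0,0,0,0],[0.0854,0,0,0,0,0,0]]]' 60
python3 -c "
from h import *
go((430,-200.5,4,4.2))"
```

```text
time: 36.2
tcp_pos: [0.4306, -0.2012, 0.0128]
eef_rot: [[0.997, 0.073, 0.001], [0.073, -0.997, -0.0], [0.001, 0.001, -1.0]]
force: [0.5, 0.5, -0.5]
grip_width: 0.999
t 36.2 tcp [ 430.6 -201.2   12.8] yaw 4.21 tilt [ 0.05 -0.03] F [ 0.5  0.5 -0.5] grip mm 85.3 q [-28. -10. 120.   0.  70.  58.]
 -> [ 430.  -200.5    4.     4.2] turn rz 0.0  then tool dx,dy,dz [-0.5 -0.7  8.8]
```

```bash
python3 -m pendant '[[[0.0854,-0.0005,-0.0007,0.007,0,0,0],[0.0854,0,0,0.001,0,0,0],[0.03,0,0,0,0,0,0],[0.03,0,0,0,0,0,0],[0.03,0,0,0,0,0,0],[0.03,0,0,0,0,0,0]]]' 60
python3 -c "
from h import *
go()"
python3 -m pendant '[[[0.03,0,0,-0.010,0,0,0],[0.03,0,0,-0.020,0,0,0],[0.03,0,0,-0.030,0,0,0],[0.03,0,0,-0.030,0,0,0],[0.03,0,0,0,0,0,0],[0.03,0,0,0,0,0,0]]]' 60
python3 - <<'E'
from h import *
R=(448.6,65.5,80.3)
go((R[0],R[1],95,R[2]),(R[0],R[1],15,R[2]))
E
```

```text
time: 36.8
tcp_pos: [0.4297, -0.2008, 0.0044]
eef_rot: [[0.997, 0.073, 0.001], [0.073, -0.997, -0.0], [0.001, 0.0, -1.0]]
force: [-2.1, 0.9, 6.4]
grip_width: 0.569
t 36.8 tcp [ 429.7 -200.8    4.4] yaw 4.17 tilt [ 0.04 -0.02] F [-2.1  0.9  6.4] grip mm 48.6 q [-28. -10. 121.   0.  69.  58.]
time: 37.4
tcp_pos: [0.4296, -0.2007, 0.0944]
eef_rot: [[0.997, 0.073, 0.001], [0.073, -0.997, -0.001], [0.001, 0.001, -1.0]]
force: [-0.5, 0.5, -1.2]
grip_width: 0.568
t 37.4 tcp [ 429.6 -200.7   94.4] yaw 4.17 tilt [ 0.07 -0.03] F [-0.5  0.5 -1.2] grip mm 48.5 q [-28. -15. 116.   0.  79.  58.]
 -> [448.6  65.5  95.   80.3] turn rz -76.1  then tool dx,dy,dz [265.6 -26.1  -0.6]
 -> [448.6  65.5  15.   80.3] turn rz -0.0  then tool dx,dy,dz [ 0.  0. 80.]
```

```bash
cat >> h.py <<'E'
def trayend(dz=.0156):
    o=monitor.get_obs(); w=viewer.snapshot("wrist"); f=w["frame"].max(2).astype(int); out=[]
    for c in range(300,338,6):
        col=cv2.GaussianBlur(w["frame"],(3,3),0).max(2)[:,c].astype(int)
        pr=[(np.array(o["eef_rot"]).T@(at(w,(c,q),o["tcp_pos"][2]+dz,o)-o["tcp_pos"]))[0]*1e3 for q in range(20,330)]
        g=col[22:332]-col[18:328]; g=[v if 70<x<98 else 0 for v,x in zip(g,pr)]
        out.append(round(pr[int(np.argmax(g))],1))
    print("tray far end tool x (nominal 84):",out)
    return w
E
python3 -c "
from h import *
save(trayend(),'w3.png')"
```

```text
tray far end tool x (nominal 84): [np.float64(84.4), np.float64(84.4), np.float64(84.4), np.float64(84.4), np.float64(84.4), np.float64(84.4), np.float64(84.4)]
```

View pics/w3.png

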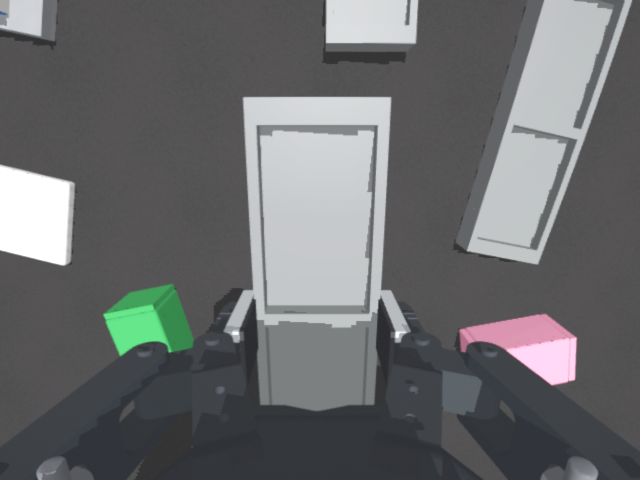

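The tray is held square, its far end at (317,98) within 0.4 mm of nominal. Now I carry it to the rest.

```bash
python3 -m pendant '[[[0.03,0,0,0,0,0,-8],[0.03,0,0,0,0,0,-8],[0.03,0,0,0,0,0,-8],[0.03,0,0,0,0,0,-8],[0.03,0,0,0,0,0,-8],[0.03,0,0,0,0,0,-8],[0.03,0,0,0,0,0,-8],[0.03,0,0,0,0,0,-8]]]' 60
python3 -m pendant '[[[0.03,0,0,0,0,0,-8],[0.03,0,0,0,0,0,-4.1],[0.03,0.025,-0.0025,0,0,0,0],[0.03,0.030,-0.003,0,0,0,0],[0.03,0.030,-0.003,0,0,0,0],[0.03,0.030,-0.003,0,0,0,0],[0.03,0.030,-0.003,0,0,0,0],[0.03,0.030,-0.003,0,0,0,0]]]'
python3 -m pendant '[[[0.03,0.030,-0.003,0,0,0,0],[0.03,0.030,-0.003,0,0,0,0],[0.03,0.030,-0.003,0.015,0,0,0],[0.03,0,0,0.020,0,0,0],[0.03,0,0,0.015,0,0,0],[0.03,0,0,0.010,0,0,0],[0.03,0,0,0,0,0,0],[0.03,0,0,0,0,0,0]]]'
python3 - <<'E'
from h import *
R=(448.6,65.5,80.3)
go((R[0],R[1],12.5,R[2]))
E
```

```text
time: 38.25
tcp_pos: [0.4288, -0.2003, 0.0924]
eef_rot: [[0.366, 0.93, -0.002], [0.93, -0.366, 0.001], [0.0, -0.002, -1.0]]
force: [0.5, -0.2, -1.4]
grip_width: 0.562
time: 39.05
tcp_pos: [0.441, -0.0239, 0.0925]
eef_rot: [[0.169, 0.986, -0.002], [0.986, -0.169, 0.0], [-0.0, -0.002, -1.0]]
force: [-0.2, -1.0, -1.1]
grip_width: 0.566
time: 39.85
tcp_pos: [0.4482, 0.0646, 0.034]
eef_rot: [[0.17, 0.985, -0.0], [0.985, -0.17, -0.0], [-0.0, -0.0, -1.0]]
force: [-0.1, 0.1, -0.9]
grip_width: 0.571
t 39.9 tcp [448.2  64.6  34. ] yaw 80.22 tilt [-0.01 -0.  ] F [-0.1  0.1 -0.9] grip mm 48.7 q [  5. -15. 122.  -0.  73.  15.]
 -> [448.6  65.5  12.5  80.3] turn rz -0.1  then tool dx,dy,dz [ 0.9  0.3 21.5]
```

```bash
python3 -m pendant '[[[0.03,0.0006,0.0003,0.010,0,0,0],[0.03,0,0,0.006,0,0,0],[0.03,0,0,0.004,0,0,0],[0.03,0,0,0,0,0,0],[0.03,0,0,0,0,0,0]]]' 60
python3 -c "
from h import *
go((448.6,65.5,12.5,80.3))"
```

```text
time: 40.35
tcp_pos: [0.4485, 0.0657, 0.0139]
eef_rot: [[0.169, 0.986, -0.0], [0.986, -0.169, 0.0], [0.0, -0.0, -1.0]]
force: [0.6, 0.2, -1.9]
grip_width: 0.571
t 40.4 tcp [448.5  65.7  13.9] yaw 80.28 tilt [-0.  0.] F [ 0.6  0.2 -1.9] grip mm 48.8 q [  5. -13. 123.   0.  71.  15.]
 -> [448.6  65.5  12.5  80.3] turn rz -0.0  then tool dx,dy,dz [-0.1  0.2  1.4]
```

```bash
python3 -m pendant '[[[0.03,0,0,0.0012,0,0,0],[0.03,0,0,0,0,0,0],[0.0854,0,0,0,0,0,0],[0.0854,0,0,0,0,0,0],[0.0854,0,0,0,0,0,0],[0.0854,0,0,-0.020,0,0,0],[0.0854,0,0,-0.035,0,0,0],[0.0854,0,0,-0.040,0,0,0]]]' 60
python3 - <<'E'
from h import *
A=(640,-214.6,4.4)
go((A[0],A[1],100,A[2]),(A[0],A[1],6,A[2]))
E
```

```text
time: 41.15
tcp_pos: [0.4478, 0.0656, 0.108]
eef_rot: [[0.169, 0.986, -0.002], [0.986, -0.169, -0.0], [-0.0, -0.002, -1.0]]
force: [1.0, -0.1, -0.6]
grip_width: 0.998
t 41.1 tcp [447.8  65.6 108. ] yaw 80.28 tilt [-0.11 -0.01] F [ 1.  -0.1 -0.6] grip mm 85.3 q [  5. -19. 118.   0.  81.  15.]
 -> [ 640.  -214.6  100.     4.4] turn rz 75.9  then tool dx,dy,dz [170.2 294.1   8. ]
 -> [ 640.  -214.6    6.     4.4] turn rz -0.0  then tool dx,dy,dz [ 0.  0. 94.]
```

```bash
python3 -m pendant '[[[0.0854,0,0,0,0,0,8],[0.0854,0,0,0,0,0,8],[0.0854,0,0,0,0,0,8],[0.0854,0,0,0,0,0,8],[0.0854,0,0,0,0,0,8],[0.0854,0,0,0,0,0,8],[0.0854,0,0,0,0,0,8],[0.0854,0,0,0,0,0,8]]]' 60
python3 -m pendant '[[[0.0854,0,0,0,0,0,8],[0.0854,0,0,0,0,0,3.9],[0.0854,0.015,0.026,0,0,0,0],[0.0854,0.017,0.030,0,0,0,0],[0.0854,0.017,0.030,0,0,0,0],[0.0854,0.017,0.030,0,0,0,0],[0.0854,0.017,0.030,0,0,0,0],[0.0854,0.017,0.030,0,0,0,0]]]'
python3 -m pendant '[[[0.0854,0.017,0.030,0,0,0,0],[0.0854,0.017,0.030,0.005,0,0,0],[0.0854,0.017,0.030,0.010,0,0,0],[0.0854,0.017,0.030,0.015,0,0,0],[0.0854,0,0,0.020,0,0,0],[0.0854,0,0,0.010,0,0,0],[0.0854,0,0,0,0,0,0],[0.0854,0,0,0,0,0,0]]]'
python3 -c "
from h import *
go((640,-214.6,6,4.4))"
```

```text
time: 41.95
tcp_pos: [0.4485, 0.0657, 0.1077]
eef_rot: [[0.962, 0.275, 0.0], [0.275, -0.962, 0.0], [0.0, 0.0, -1.0]]
force: [-0.1, 0.5, 0.2]
grip_width: 1.002
time: 42.75
tcp_pos: [0.5623, -0.1036, 0.1076]
eef_rot: [[0.997, 0.076, 0.0], [0.076, -0.997, 0.0], [0.0, -0.0, -1.0]]
force: [0.4, 0.0, -0.1]
grip_width: 1.0
time: 43.55
tcp_pos: [0.6386, -0.2162, 0.0484]
eef_rot: [[0.997, 0.077, 0.0], [0.077, -0.997, -0.0], [0.0, 0.0, -1.0]]
force: [-0.3, 0.4, 1.1]
grip_width: 1.002
t 43.5 tcp [ 638.6 -216.2   48.4] yaw 4.41 tilt [ 0.02 -0.01] F [-0.3  0.4  1.1] grip mm 85.6 q [-21.  12.  93.   0.  74.  65.]
 -> [ 640.  -214.6    6.     4.4] turn rz 0.0  then tool dx,dy,dz [ 1.5 -1.5 42.4]
```

```bash
python3 -m pendant '[[[0.0854,0.0015,-0.0015,0.015,0,0,0],[0.0854,0,0,0.015,0,0,0],[0.0854,0,0,0.008,0,0,0],[0.0854,0,0,0,0,0,0],[0.0854,0,0,0,0,0,0]]]' 60
python3 -c "
from h import *
go((640,-214.6,5,4.4))"
```

```text
time: 44.05
tcp_pos: [0.6399, -0.215, 0.0094]
eef_rot: [[0.997, 0.076, -0.0], [0.076, -0.997, 0.0], [-0.0, -0.0, -1.0]]
force: [0.2, 0.5, -0.4]
grip_width: 0.998
t 44.0 tcp [ 639.9 -215.     9.4] yaw 4.38 tilt [-0.02  0.01] F [ 0.2  0.5 -0.4] grip mm 85.2 q [-21.  15.  95.  -0.  71.  65.]
 -> [ 640.  -214.6    5.     4.4] turn rz -0.0  then tool dx,dy,dz [ 0.1 -0.4  4.4]
```

```bash
python3 -m pendant '[[[0.0854,0,0,0.0045,0,0,0],[0.0854,0,0,0,0,0,0],[0.03,0,0,0,0,0,0],[0.03,0,0,0,0,0,0],[0.03,0,0,0,0,0,0],[0.03,0,0,0,0,0,0]]]' 60
python3 -c "
from h import *
go()"
python3 -m pendant '[[[0.03,0,0,-0.010,0,0,0],[0.03,0,0,-0.020,0,0,0],[0.03,0,0,-0.035,0,0,0],[0.03,0,0,-0.035,0,0,0],[0.03,0,0,-0.010,0,0,0],[0.03,0,0,0,0,0,0],[0.03,0,0,0,0,0,0]]]' 60
python3 - <<'E'
from h import *
trayend(); go((448.5,65.7,115,80.3),(448.5,65.7,33,80.3))
E
```

```text
time: 44.65
tcp_pos: [0.6403, -0.2152, 0.0057]
eef_rot: [[0.997, 0.076, 0.001], [0.076, -0.997, -0.0], [0.001, 0.0, -1.0]]
force: [-1.8, -0.9, 4.1]
grip_width: 0.569
t 44.6 tcp [ 640.3 -215.2    5.7] yaw 4.38 tilt [ 0.05 -0.02] F [-1.8 -0.9  4.1] grip mm 48.6 q [-21.  15.  95.  -0.  70.  65.]
time: 45.35
tcp_pos: [0.6395, -0.2149, 0.1139]
eef_rot: [[0.997, 0.076, -0.001], [0.076, -0.997, 0.001], [-0.001, -0.001, -1.0]]
force: [0.3, -0.3, -0.5]
grip_width: 0.565
tray far end tool x (nominal 84): [np.float64(82.1), np.float64(82.1), np.float64(82.1), np.float64(82.1), np.float64(82.1), np.float64(82.1), np.float64(82.1)]
t 45.4 tcp [ 639.2 -214.8  113.2] yaw 4.38 tilt [-0.13  0.05] F [-0.3  0.1 -2.2] grip mm 48.4 q [-21.  10.  90.  -0.  80.  65.]
 -> [448.5  65.7 115.   80.3] turn rz -75.9  then tool dx,dy,dz [ 244.3 -235.3   -1.8]
 -> [448.5  65.7  33.   80.3] turn rz -0.0  then tool dx,dy,dz [ 0.  0. 82.]
```

```bash
python3 -m pendant '[[[0.03,0,0,0,0,0,-8],[0.03,0,0,0,0,0,-8],[0.03,0,0,0,0,0,-8],[0.03,0,0,0,0,0,-8],[0.03,0,0,0,0,0,-8],[0.03,0,0,0,0,0,-8],[0.03,0,0,0,0,0,-8],[0.03,0,0,0,0,0,-8]]]' 60
python3 -m pendant '[[[0.03,0,0,0,0,0,-8],[0.03,0,0,0,0,0,-3.9],[0.03,0.020,-0.019,0,0,0,0],[0.03,0.025,-0.024,0,0,0,0],[0.03,0.025,-0.024,0,0,0,0],[0.03,0.025,-0.024,0,0,0,0],[0.03,0.025,-0.024,0,0,0,0],[0.03,0.025,-0.024,0,0,0,0]]]'
python3 -m pendant '[[[0.03,0.025,-0.024,0,0,0,0],[0.03,0.025,-0.024,0,0,0,0],[0.03,0.025,-0.024,0,0,0,0],[0.03,0.025,-0.024,0,0,0,0],[0.03,0,0,0.020,0,0,0],[0.03,0,0,0.015,0,0,0],[0.03,0,0,0,0,0,0],[0.03,0,0,0,0,0,0]]]'
python3 - <<'E'
from h import *
go((*loc((448.5,65.7,80.3),2.3,0),33.7,80.3))
E
```

```text
time: 46.2
tcp_pos: [0.6393, -0.2148, 0.113]
eef_rot: [[0.363, 0.932, -0.003], [0.932, -0.363, 0.001], [-0.0, -0.003, -1.0]]
force: [-0.0, -0.0, -1.4]
grip_width: 0.565
time: 47.0
tcp_pos: [0.5258, -0.0476, 0.1133]
eef_rot: [[0.169, 0.986, -0.002], [0.986, -0.169, 0.0], [-0.0, -0.002, -1.0]]
force: [1.1, 0.5, -1.3]
grip_width: 0.567
time: 47.8
tcp_pos: [0.4496, 0.0656, 0.0795]
eef_rot: [[0.17, 0.985, -0.002], [0.985, -0.17, -0.0], [-0.0, -0.002, -1.0]]
force: [0.1, -0.0, -1.3]
grip_width: 0.569
t 47.8 tcp [449.6  65.6  79.5] yaw 80.23 tilt [-0.1  -0.01] F [ 0.1 -0.  -1.3] grip mm 48.6 q [  5. -17. 119.  -0.  78.  15.]
 -> [448.9  68.   33.7  80.3] turn rz -0.1  then tool dx,dy,dz [ 2.2 -1.1 45.8]
```

```bash
python3 -m pendant '[[[0.03,0.0022,-0.0011,0.015,0,0,0],[0.03,0,0,0.015,0,0,0],[0.03,0,0,0.008,0,0,0],[0.03,0,0,0,0,0,0],[0.03,0,0,0,0,0,0]]]' 60
python3 -c "
from h import *
go((448.9,68,33.7,80.3))"
```

```text
time: 48.3
tcp_pos: [0.449, 0.0684, 0.042]
eef_rot: [[0.169, 0.986, -0.0], [0.986, -0.169, -0.0], [-0.0, -0.0, -1.0]]
force: [0.4, 0.1, -1.6]
grip_width: 0.566
t 48.3 tcp [449.   68.4  42. ] yaw 80.27 tilt [-0.02 -0.  ] F [ 0.4  0.1 -1.6] grip mm 48.3 q [  5. -15. 121.  -0.  74.  15.]
 -> [448.9  68.   33.7  80.3] turn rz -0.0  then tool dx,dy,dz [-0.4  0.   8.3]
```

```bash
python3 -m pendant '[[[0.03,-0.0004,0,0.005,0,0,0],[0.03,0,0,0.003,0,0,0],[0.03,0,0,0,0,0,0],[0.03,0,0,0,0,0,0]]]' 60
python3 -c "
from h import *
go()"
python3 -m pendant '[[[0.0854,0,0,0,0,0,0],[0.0854,0,0,0,0,0,0],[0.0854,0,0,0,0,0,0],[0.0854,0,0,-0.020,0,0,0],[0.0854,0,0,-0.035,0,0,0],[0.0854,0,0,-0.030,0,0,0],[0.0854,0,0,0,0,0,0],[0.0854,0,0,0,0,0,0]]]' 60
python3 - <<'E'
from h import *
go((519,-333,100,-6.7),(519,-333,5,-6.7)); viewer.snapshot("top")
print([(np.round(r["xy"]),r["score"]) for r in nets.tip_of("top","cover")])
E
```

```text
time: 48.7
tcp_pos: [0.4489, 0.0681, 0.0342]
eef_rot: [[0.169, 0.986, 0.0], [0.986, -0.169, 0.0], [0.0, 0.0, -1.0]]
force: [-0.2, -0.0, -1.4]
grip_width: 0.564
t 48.7 tcp [448.9  68.1  34.2] yaw 80.28 tilt [0. 0.] F [-0.2 -0.  -1.4] grip mm 48.2 q [  5. -15. 122.   0.  73.  15.]
time: 49.5
tcp_pos: [0.4491, 0.0681, 0.1194]
eef_rot: [[0.169, 0.986, 0.001], [0.986, -0.169, 0.0], [0.0, 0.001, -1.0]]
force: [0.1, -0.8, 0.2]
grip_width: 0.998
t 49.5 tcp [449.1  68.1 119.4] yaw 80.28 tilt [0.07 0.01] F [ 0.1 -0.8  0.2] grip mm 85.3 q [  5. -19. 117.  -0.  82.  15.]
 -> [ 519.  -333.   100.    -6.7] turn rz 87.0  then tool dx,dy,dz [116.2 390.2  19.4]
 -> [ 519.  -333.     5.    -6.7] turn rz -0.0  then tool dx,dy,dz [ 0. -0. 95.]
[(array([270., 204.]), 0.62), (array([132., 270.]), 0.55)]
```

```bash
python3 -m pendant '[[[0.0854,0,0,0,0,0,8],[0.0854,0,0,0,0,0,8],[0.0854,0,0,0,0,0,8],[0.0854,0,0,0,0,0,8],[0.0854,0,0,0,0,0,8],[0.0854,0,0,0,0,0,8],[0.0854,0,0,0,0,0,8],[0.0854,0,0,0,0,0,8]]]' 60
python3 -m pendant '[[[0.0854,0,0,0,0,0,8],[0.0854,0,0,0,0,0,8],[0.0854,0,0,0,0,0,7],[0.0854,0.009,0.028,0,0,0,0],[0.0854,0.009,0.031,0,0,0,0],[0.0854,0.009,0.031,0,0,0,0],[0.0854,0.009,0.031,0,0,0,0],[0.0854,0.009,0.031,0,0,0,0]]]'
python3 -m pendant '[[[0.0854,0.009,0.031,0,0,0,0],[0.0854,0.009,0.031,0,0,0,0],[0.0854,0.009,0.031,0,0,0,0],[0.0854,0.009,0.031,0.005,0,0,0],[0.0854,0.009,0.031,0.010,0,0,0],[0.0854,0.009,0.031,0.010,0,0,0],[0.0854,0.009,0.031,0.010,0,0,0],[0.0854,0.008,0.021,0.015,0,0,0]]]'
python3 -m pendant '[[[0.0854,0,0,0.015,0,0,0],[0.0854,0,0,0,0,0,0],[0.0854,0,0,0,0,0,0]]]'
python3 -c "
from h import *
go((519,-333,5,-6.7))"
```

```text
time: 50.4
tcp_pos: [0.4484, 0.068, 0.1178]
eef_rot: [[0.962, 0.275, -0.002], [0.275, -0.962, -0.0], [-0.002, -0.0, -1.0]]
force: [-0.1, -0.1, -0.1]
grip_width: 0.998
time: 51.2
tcp_pos: [0.4753, -0.0894, 0.1178]
eef_rot: [[0.993, -0.117, -0.002], [-0.117, -0.993, 0.0], [-0.002, -0.0, -1.0]]
force: [-0.0, -0.0, -0.2]
grip_width: 1.0
time: 52.0
tcp_pos: [0.5181, -0.3346, 0.0676]
eef_rot: [[0.993, -0.118, -0.001], [-0.118, -0.993, 0.0], [-0.001, -0.0, -1.0]]
force: [0.4, 0.3, 0.3]
grip_width: 1.001
time: 52.3
tcp_pos: [0.5181, -0.3319, 0.0535]
eef_rot: [[0.993, -0.117, -0.001], [-0.117, -0.993, 0.001], [-0.001, -0.001, -1.0]]
force: [-0.6, 0.5, 0.3]
grip_width: 0.998
t 52.3 tcp [ 518.1 -331.9   53.5] yaw -6.7 tilt [-0.07  0.06] F [-0.6  0.5  0.3] grip mm 85.2 q [-35.   5. 101.   0.  74.  62.]
 -> [ 519.  -333.     5.    -6.7] turn rz -0.0  then tool dx,dy,dz [ 1.   1.  48.5]
```

```bash
python3 -m pendant '[[[0.0854,0.001,0.001,0.020,0,0,0],[0.0854,0,0,0.015,0,0,0],[0.0854,0,0,0.008,0,0,0],[0.0854,0,0,0,0,0,0],[0.0854,0,0,0,0,0,0]]]' 60
python3 -c "
from h import *
go((519,-333,5.5,-6.7))"
```

```text
time: 52.8
tcp_pos: [0.5195, -0.3339, 0.0116]
eef_rot: [[0.993, -0.117, 0.0], [-0.117, -0.993, -0.0], [0.0, 0.0, -1.0]]
force: [0.5, -0.3, -0.1]
grip_width: 0.999
t 52.8 tcp [ 519.5 -333.9   11.6] yaw -6.71 tilt [ 0.02 -0.01] F [ 0.5 -0.3 -0.1] grip mm 85.3 q [-35.   8. 102.   0.  70.  62.]
 -> [ 519.  -333.     5.5   -6.7] turn rz -0.0  then tool dx,dy,dz [-0.6 -0.8  6.1]
```

```bash
python3 -m pendant '[[[0.0854,-0.0006,-0.0008,0.006,0,0,0],[0.0854,0,0,0,0,0,0],[0.03,0,0,0,0,0,0],[0.03,0,0,0,0,0,0],[0.03,0,0,0,0,0,0],[0.03,0,0,0,0,0,0]]]' 60
python3 -c "
from h import *
go()"
python3 -m pendant '[[[0.03,0,0,-0.010,0,0,0],[0.03,0,0,-0.020,0,0,0],[0.03,0,0,-0.035,0,0,0],[0.03,0,0,-0.035,0,0,0],[0.03,0,0,-0.020,0,0,0],[0.03,0,0,0,0,0,0],[0.03,0,0,0,0,0,0]]]' 60
python3 - <<'E'
from h import *
trayend(); go((448.5,65.7,125,80.3))
E
```

```text
time: 53.4
tcp_pos: [0.5191, -0.3333, 0.0057]
eef_rot: [[0.993, -0.117, 0.001], [-0.117, -0.993, -0.001], [0.001, 0.001, -1.0]]
force: [0.4, -0.6, 3.7]
grip_width: 0.568
t 53.4 tcp [ 519.1 -333.3    5.7] yaw -6.73 tilt [ 0.04 -0.03] F [ 0.4 -0.6  3.7] grip mm 48.5 q [-35.   8. 103.  -0.  69.  62.]
time: 54.1
tcp_pos: [0.5187, -0.3329, 0.1248]
eef_rot: [[0.993, -0.117, -0.0], [-0.117, -0.993, 0.0], [-0.0, -0.0, -1.0]]
force: [-0.5, 1.0, -1.1]
grip_width: 0.567
tray far end tool x (nominal 84): [np.float64(83.3), np.float64(83.3), np.float64(83.3), np.float64(83.3), np.float64(83.3), np.float64(83.3), np.float64(83.3)]
t 54.1 tcp [ 518.4 -332.8  124. ] yaw -6.72 tilt [-0.06  0.05] F [-0.8 -0.3 -1.3] grip mm 48.8 q [-35.   2.  97.   0.  81.  62.]
 -> [448.5  65.7 125.   80.3] turn rz -87.0  then tool dx,dy,dz [ 381. -136.   -1.]
```

```bash
python3 -m pendant '[[[0.03,0,0,0,0,0,-8],[0.03,0,0,0,0,0,-8],[0.03,0,0,0,0,0,-8],[0.03,0,0,0,0,0,-8],[0.03,0,0,0,0,0,-8],[0.03,0,0,0,0,0,-8],[0.03,0,0,0,0,0,-8],[0.03,0,0,0,0,0,-8]]]' 60
python3 -m pendant '[[[0.03,0,0,0,0,0,-8],[0.03,0,0,0,0,0,-8],[0.03,0,0,0,0,0,-7],[0.03,0.024,-0.009,0,0,0,0],[0.03,0.030,-0.0107,0,0,0,0],[0.03,0.030,-0.0107,0,0,0,0],[0.03,0.030,-0.0107,0,0,0,0],[0.03,0.030,-0.0107,0,0,0,0]]]'
python3 -m pendant '[[[0.03,0.030,-0.0107,0,0,0,0],[0.03,0.030,-0.0107,0,0,0,0],[0.03,0.030,-0.0107,0,0,0,0],[0.03,0.030,-0.0107,0,0,0,0],[0.03,0.030,-0.0107,0,0,0,0],[0.03,0.030,-0.0107,0,0,0,0],[0.03,0.030,-0.0107,0,0,0,0],[0.03,0.028,-0.0100,0,0,0,0]]]'
python3 -m pendant '[[[0.03,0,0,0.015,0,0,0],[0.03,0,0,0.015,0,0,0],[0.03,0,0,0,0,0,0],[0.03,0,0,0,0,0,0]]]'
python3 - <<'E'
from h import *
go((*loc((448.5,65.7,80.3),1.2,0),54,80.3))
E
```

```text
time: 54.95
tcp_pos: [0.5182, -0.3327, 0.1232]
eef_rot: [[0.536, 0.844, -0.002], [0.844, -0.536, 0.002], [0.0, -0.003, -1.0]]
force: [-0.1, 0.0, -1.5]
grip_width: 0.568
time: 55.75
tcp_pos: [0.4911, -0.181, 0.1234]
eef_rot: [[0.169, 0.986, -0.002], [0.986, -0.169, 0.001], [0.001, -0.002, -1.0]]
force: [0.9, 0.4, -0.9]
grip_width: 0.569
time: 56.55
tcp_pos: [0.4475, 0.0678, 0.1236]
eef_rot: [[0.169, 0.986, -0.002], [0.986, -0.169, -0.0], [-0.0, -0.002, -1.0]]
force: [0.6, 0.4, -0.8]
grip_width: 0.565
time: 56.95
tcp_pos: [0.4483, 0.0658, 0.0943]
eef_rot: [[0.17, 0.985, -0.002], [0.985, -0.17, -0.0], [-0.001, -0.002, -1.0]]
force: [-0.2, 0.9, -0.8]
grip_width: 0.567
t 57.0 tcp [448.3  65.8  94.3] yaw 80.21 tilt [-0.1  -0.02] F [-0.2  0.9 -0.8] grip mm 48.4 q [  5. -18. 118.  -0.  80.  15.]
 -> [448.7  66.9  54.   80.3] turn rz -0.1  then tool dx,dy,dz [ 1.2  0.2 40.3]
```

```bash
python3 -m pendant '[[[0.03,0.0012,0.0002,0.015,0,0,-0.1],[0.03,0,0,0.010,0,0,0],[0.03,0,0,0.007,0,0,0],[0.03,0,0,0,0,0,0],[0.03,0,0,0,0,0,0]]]' 60
python3 -c "
from h import *
go((448.7,66.9,54,80.3))"
```

```text
time: 57.45
tcp_pos: [0.449, 0.0677, 0.0631]
eef_rot: [[0.167, 0.986, -0.0], [0.986, -0.167, 0.0], [-0.0, -0.0, -1.0]]
force: [0.2, -0.1, -0.5]
grip_width: 0.567
t 57.5 tcp [449.   67.7  63.1] yaw 80.37 tilt [-0.01  0.  ] F [ 0.2 -0.1 -0.5] grip mm 48.4 q [  5. -16. 120.   0.  76.  15.]
 -> [448.7  66.9  54.   80.3] turn rz 0.1  then tool dx,dy,dz [-0.8 -0.2  9.1]
```

```bash
python3 -m pendant '[[[0.03,-0.0008,-0.0002,0.005,0,0,0.1],[0.03,0,0,0.0035,0,0,0],[0.03,0,0,0,0,0,0],[0.03,0,0,0,0,0,0]]]' 60
python3 -c "
from h import *
go()"
python3 -m pendant '[[[0.0854,0,0,0,0,0,0],[0.0854,0,0,0,0,0,0],[0.0854,0,0,0,0,0,0],[0.0854,0,0,-0.020,0,0,0],[0.0854,0,0,-0.035,0,0,0],[0.0854,0,0,-0.035,0,0,0],[0.0854,0,0,-0.030,0,0,0],[0.0854,0,0,-0.020,0,0,0]]]' 60
python3 - <<'E'
from h import *
t=viewer.snapshot("top"); s=viewer.snapshot("side")
for n,S in (("top",t),("side",s)):
  a,f,_=fit(S,None,COVER+[lev()],(.5096,.3797,np.radians(5.5))); print(n,show(a),round(f))
go((*loc((510,379.7,5.5),-60,0),250,5.5))
E
```

```text
time: 57.85
tcp_pos: [0.4486, 0.0669, 0.0546]
eef_rot: [[0.169, 0.986, -0.0], [0.986, -0.169, -0.0], [-0.0, -0.0, -1.0]]
force: [-0.2, 0.1, -0.1]
grip_width: 0.566
t 57.9 tcp [448.6  66.9  54.6] yaw 80.28 tilt [-0. -0.] F [-0.2  0.1 -0.1] grip mm 48.4 q [  5. -16. 121.  -0.  75.  15.]
time: 58.65
tcp_pos: [0.449, 0.067, 0.1972]
eef_rot: [[0.169, 0.986, 0.002], [0.986, -0.169, 0.0], [0.001, 0.002, -1.0]]
force: [-0.4, -0.1, -0.7]
grip_width: 0.997
top [np.float64(509.1), np.float64(380.9), np.float64(5.9)] 559
side [np.float64(510.5), np.float64(378.7), np.float64(5.2)] 707
t 58.8 tcp [449.6  67.  197.7] yaw 80.28 tilt [0.26 0.02] F [ 0.8  1.  -0. ] grip mm 85.5 q [  5. -21. 111.  -0.  90.  15.]
 -> [450.3 373.9 250.    5.5] turn rz 74.8  then tool dx,dy,dz [  30.1 -305.5  -52.3]
```

```bash
python3 -m pendant '[[[0.0854,0,0,-0.007,0,0,8],[0.0854,0,0,-0.007,0,0,8],[0.0854,0,0,-0.007,0,0,8],[0.0854,0,0,-0.007,0,0,8],[0.0854,0,0,-0.007,0,0,8],[0.0854,0,0,-0.007,0,0,8],[0.0854,0,0,-0.007,0,0,8],[0.0854,0,0,0,0,0,8]]]' 60
python3 -m pendant '[[[0.0854,0,0,0,0,0,8],[0.0854,0,0,0,0,0,2.8],[0.0854,0.002,-0.025,0,0,0,0],[0.0854,0.003,-0.030,0,0,0,0],[0.0854,0.003,-0.030,0,0,0,0],[0.0854,0.003,-0.030,0,0,0,0],[0.0854,0.003,-0.030,0,0,0,0],[0.0854,0.003,-0.030,0,0,0,0]]]'
python3 -m pendant '[[[0.0854,0.003,-0.030,0,0,0,0],[0.0854,0.003,-0.030,0,0,0,0],[0.0854,0.003,-0.030,0,0,0,0],[0.0854,0.003,-0.030,0,0,0,0],[0.0854,0.003,-0.012,0,0,0,0],[0.0854,0,0,0,0,0,0],[0.0854,0,0,0,0,0,0]]]'
python3 - <<'E'
from h import *
go()
o=monitor.get_obs(); w=viewer.snapshot("wrist"); save(w,"w4.png")
for th in (100,130):
  M=(w["frame"].max(2)>th).astype(float)
  a,f,_=fit(w,o,COVER[:1],(.510,.3797,np.radians(5.5)),mask=M,pad=10); print(th,show(a),round(f))
print([(np.round(r["xy"],1),round(r["score"],2),np.round(at(w,r["xy"],.0645,o)*1e3,1)) for r in nets.tip_of("wrist","coupler")])
E
```

```text
time: 59.55
tcp_pos: [0.4488, 0.0669, 0.2436]
eef_rot: [[0.962, 0.275, 0.0], [0.275, -0.962, 0.0], [0.0, 0.0, -1.0]]
force: [-0.6, -1.1, -0.4]
grip_width: 1.001
time: 60.35
tcp_pos: [0.4486, 0.244, 0.2426]
eef_rot: [[0.995, 0.096, -0.001], [0.096, -0.995, -0.0], [-0.001, 0.0, -1.0]]
force: [0.9, -0.6, -0.2]
grip_width: 0.996
time: 61.05
tcp_pos: [0.4512, 0.3749, 0.243]
eef_rot: [[0.995, 0.095, -0.001], [0.095, -0.995, -0.001], [-0.001, 0.001, -1.0]]
force: [0.6, 0.0, 0.2]
grip_width: 0.998
t 61.0 tcp [451.2 374.9 243. ] yaw 5.48 tilt [-0.04 -0.05] F [0.6 0.  0.2] grip mm 85.2 q [ 37.  -4.  93.  -0.  92. 122.]
100 [np.float64(509.9), np.float64(379.4), np.float64(5.3)] 2142
130 [np.float64(509.5), np.float64(379.3), np.float64(5.4)] 4630
[(array([319.3, 154.7]), 0.57, array([508.6, 378.9,  64.5]))]
```

View pics/w4.png

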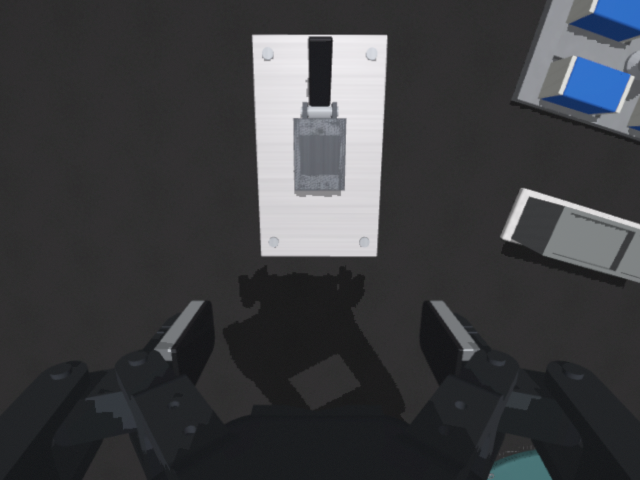

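The cover is square under the wrist camera, with the coupler at (319,155), the lever raised toward (319,40), and the tray stack visible at right.

```bash
python3 -m pendant '[[[0.0854,0.014,0,0.020,0,0,0],[0.0854,0.015,0.0008,0.025,0,0,0],[0.0854,0.015,0,0.025,0,0,0],[0.0854,0.0147,0,0.025,0,0,0],[0.0854,0,0,0.020,0,0,0],[0.0854,0,0,0.015,0,0,0],[0.0854,0,0,0,0,0,0],[0.0854,0,0,0,0,0,0]]]' 60
python3 -c "
from h import *
go((509.7,379.6,54,5.4))"
```

```text
time: 61.95
tcp_pos: [0.5098, 0.3802, 0.1145]
eef_rot: [[0.995, 0.095, 0.001], [0.095, -0.995, 0.0], [0.001, -0.0, -1.0]]
force: [0.3, 0.1, -0.1]
grip_width: 0.999
t 62.0 tcp [509.8 380.2 114.5] yaw 5.46 tilt [0.04 0.02] F [ 0.3  0.1 -0.1] grip mm 85.3 q [ 34.   5.  95.  -0.  80. 119.]
 -> [509.7 379.6  54.    5.4] turn rz 0.1  then tool dx,dy,dz [-0.2  0.6 60.5]
```

```bash
python3 -m pendant '[[[0.0854,0,0.0006,0.020,0,0,0],[0.0854,0,0,0.018,0,0,0],[0.0854,0,0,0.014,0,0,0],[0.0854,0,0,0,0,0,0],[0.0854,0,0,0,0,0,0]]]' 60
python3 -c "
from h import *
go((509.7,379.6,55,5.4))"
```

```text
time: 62.45
tcp_pos: [0.5098, 0.3799, 0.0618]
eef_rot: [[0.995, 0.095, -0.0], [0.095, -0.995, -0.0], [-0.0, 0.0, -1.0]]
force: [0.1, 0.1, 0.3]
grip_width: 0.999
t 62.5 tcp [509.8 379.9  61.8] yaw 5.48 tilt [-0.01 -0.  ] F [0.1 0.1 0.3] grip mm 85.3 q [ 34.   7.  98.   0.  75. 119.]
 -> [509.7 379.6  55.    5.4] turn rz 0.1  then tool dx,dy,dz [-0.1  0.2  6.8]
```

```bash
python3 -m pendant '[[[0.0854,0,0.0002,0.006,0,0,0],[0.0854,0,0,0.001,0,0,0],[0.0854,0,0,0,0,0,0],[0.03,0,0,0,0,0,0],[0.03,0,0,0,0,0,0],[0.03,0,0,0,0,0,0],[0.03,0,0,0,0,0,0],[0.03,0,0,0,0,0,0]]]' 110
python3 -c "
from h import *
go()"
python3 -m pendant '[[[0.03,0,0,-0.010,0,0,0],[0.03,0,0,-0.015,0,0,0],[0.03,0,0,-0.015,0,0,0],[0.03,0,0,-0.015,0,0,0],[0.03,0,0,-0.015,0,0,0],[0.03,0,0,0,0,0,0],[0.03,0,0,0,0,0,0]]]' 110
python3 - <<'E'
from h import *
go()
w=viewer.snapshot("wrist"); save(w,"w5.png")
E
```

```text
time: 63.25
tcp_pos: [0.5101, 0.3797, 0.0554]
eef_rot: [[0.995, 0.095, 0.001], [0.095, -0.995, 0.001], [0.001, -0.0, -1.0]]
force: [-0.6, -0.8, 6.3]
grip_width: 0.498
t 63.2 tcp [510.1 379.7  55.4] yaw 5.47 tilt [0.05 0.03] F [-0.6 -0.8  6.3] grip mm 42.5 q [ 34.   8.  98.  -0.  74. 119.]
time: 63.95
tcp_pos: [0.5099, 0.3796, 0.1249]
eef_rot: [[0.995, 0.095, 0.0], [0.095, -0.995, 0.0], [0.0, -0.0, -1.0]]
force: [-0.5, -0.8, -6.1]
grip_width: 0.494
t 64.0 tcp [509.9 379.6 124.9] yaw 5.48 tilt [0.02 0.02] F [-0.5 -0.8 -6.1] grip mm 42.2 q [ 34.   5.  95.   0.  81. 119.]
```

View pics/w5.png

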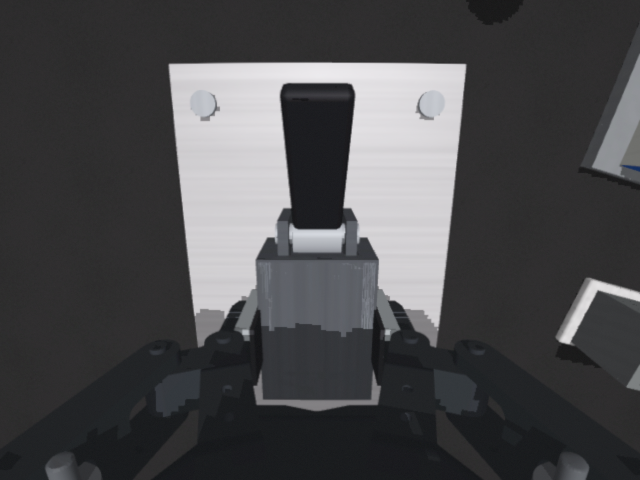

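The cover is held. The plate's far edge is at row 64 (columns 170–465), the lever is raised, and the block sits square in the jaws.

```bash
cat >> h.py <<'E'
def coverhand():
    o=monitor.get_obs(); w=viewer.snapshot("wrist"); R=np.array(o["eef_rot"]); tp=np.array(o["tcp_pos"]); y=np.arctan2(R[1,0],R[0,0])
    ig=np.zeros((480,640),bool); ig[295:]=1; ig[75:,250:385]=1
    for th in (110,130):
        M=(w["frame"].max(2)>th).astype(float)
        a,f,_=fit(w,o,COVER[:1],(tp[0],tp[1],y),z=tp[2]-.0554,mask=M,pad=12,ignore=ig)
        d=R.T@np.array([a[0]-tp[0],a[1]-tp[1],0]); print("cover in tool: x,y mm",np.round(d[:2]*1e3,1),"yaw diff",round(np.degrees(a[2]-y),2),round(f))
    return o,w
E
python3 - <<'E'
from h import *
coverhand()
go((*loc((628.4,70.2,81.2),0,0),170,81.2))
E
```

```text
cover in tool: x,y mm [-0.4 -0.8] yaw diff -0.07 1013
cover in tool: x,y mm [-0.4 -0.8] yaw diff -0.04 904
t 64.0 tcp [509.5 379.3 123.7] yaw 5.48 tilt [-0.06 -0.04] F [-0.4 -0.3 -5.5] grip mm 42.1 q [ 34.   5.  95.   0.  81. 119.]
 -> [628.4  70.2 170.   81.2] turn rz -75.7  then tool dx,dy,dz [-287.3  164.8  -46.3]
```

Run:
```python
from h import *
B4=BASE+[box(x,y,.004,.040,.066,.036) for x in(-.052,.052) for y in(-.036,.036)]
rays=[]
for n in("top","side"):
  s=viewer.snapshot(n); save(s,"b_"+n+".png")
  a,f,_=fit(s,None,B4,(.6287,.070,np.radians(81.2)),pad=8); print(n,show(a),round(f))
  r=nets.tip_of(n,"ball"); print([(np.round(q["xy"],1),round(q["score"],2)) for q in r], "proj of (628.7,70,68):",np.round(proj(s,[.6287,.070,.068]),1))
  q=np.array(r[0]["xy"]); print(np.round(at(s,q,.068)*1e3,1))
```

```text
top [np.float64(629.1), np.float64(70.6), np.float64(81.2)] 1335
[(array([274. , 202.9]), 0.72)] proj of (628.7,70,68): [[271.9 203.2]]
[629.2  65.7  68. ]
side [np.float64(647.5), np.float64(53.5), np.float64(67.0)] 2387
[(array([261.5, 257.6]), 0.49)] proj of (628.7,70,68): [[260.8 259.5]]
[629.4  63.8  68. ]
```

Run:
```python
from h import *
w=viewer.snapshot("wrist"); img=cv2.imread("pics/w2.png"); 
c,s=np.cos(np.radians(81.21)),np.sin(np.radians(81.21))
o=dict(tcp_pos=[.6583,.0127,.1488],eef_rot=[[c,s,0],[s,-c,0],[0,0,-1]])
big=cv2.resize(img[140:210,215:300],None,fx=8,fy=8,interpolation=cv2.INTER_CUBIC); cv2.imwrite("pics/ball.png",big)
g=cv2.GaussianBlur(cv2.cvtColor(big,cv2.COLOR_BGR2GRAY),(9,9),2)
h=cv2.HoughCircles(g,cv2.HOUGH_GRADIENT,1,200,param1=60,param2=15,minRadius=150,maxRadius=240); 
for q in h[0][:3]:
  px=(215+(q[0]+.5)/8-.5,140+(q[1]+.5)/8-.5); print(np.round(px,1),q[2]/8,np.round(at(w,px,.068,o)*1e3,1))
# predicted outline for hypothesised ball position
P=proj(w,sph(.068,.015)+[.6276,.0703,0],o); print(P.min(0),P.max(0))
```

```text
Traceback (most recent call last):
TypeError: 'NoneType' object is not subscriptable
```

View pics/ball.png

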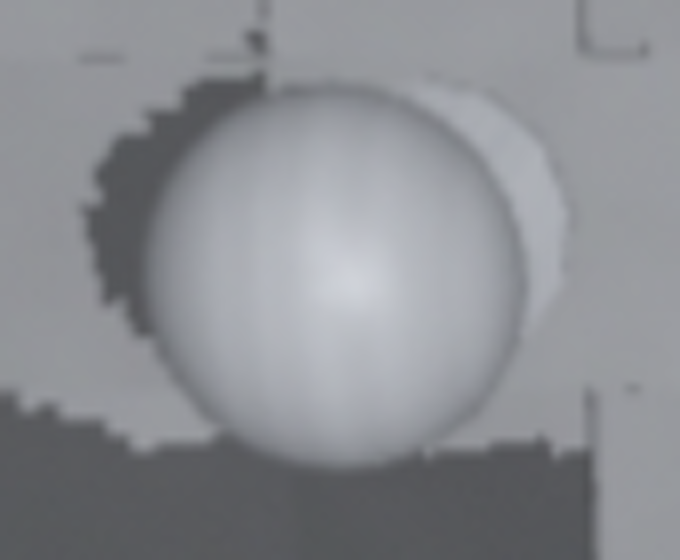

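In the crop the ball outline spans x 145–526, y 84–467, so its centre is at full-image pixel (256.4,174.0).

Run:
```python
from h import *
w=viewer.snapshot("wrist")
c,s=np.cos(np.radians(81.21)),np.sin(np.radians(81.21))
o=dict(tcp_pos=[.6583,.0127,.1488],eef_rot=[[c,s,0],[s,-c,0],[0,0,-1]])
from scipy.optimize import least_squares
def res(v):
  P=proj(w,sph(.068,.015)+[v[0],v[1],0],o); return ((P.min(0)+P.max(0))/2-[256.4,174.0])
r=least_squares(res,[.628,.070]); b=r.x*1e3; print("ball wrist frame",np.round(b,1))
R=np.array(o["eef_rot"]); t=b+(R@[.4,.8,0])[:2]; print("TCP for seating",np.round(t,1))
coverhand(); go((*t,190,81.2))
```

```text
ball wrist frame [627.7  67.4]
TCP for seating [628.6  67.7]
cover in tool: x,y mm [-0.4 -0.6] yaw diff -0.03 1019
cover in tool: x,y mm [-0.4 -0.8] yaw diff -0.02 915
t 64.4 tcp [509.7 379.5 124.3] yaw 5.48 tilt [-0.02 -0.01] F [ 0.5 -0.3 -6.7] grip mm 42.4 q [ 34.   5.  95.   0.  81. 119.]
 -> [628.6  67.7 190.   81.2] turn rz -75.7  then tool dx,dy,dz [-290.   165.2  -65.7]
```

```bash
python3 -m pendant '[[[0.03,0,0,-0.015,0,0,0],[0.03,0,0,-0.020,0,0,0],[0.03,0,0,-0.020,0,0,0],[0.03,0,0,-0.011,0,0,0],[0.03,0,0,0,0,0,-5],[0.03,0,0,0,0,0,-6.5],[0.03,0,0,0,0,0,-7],[0.03,0,0,0,0,0,-7]]]' 110
python3 -m pendant '[[[0.03,0,0,0,0,0,-7],[0.03,0,0,0,0,0,-7],[0.03,0,0,0,0,0,-7],[0.03,0,0,0,0,0,-7],[0.03,0,0,0,0,0,-7],[0.03,0,0,0,0,0,-7],[0.03,0,0,0,0,0,-5.2],[0.03,0,0,0,0,0,-3]]]'
python3 -m pendant '[[[0.03,-0.015,0.0085,0,0,0,0],[0.03,-0.023,0.013,0,0,0,0],[0.03,-0.023,0.013,0,0,0,0],[0.03,-0.023,0.013,0,0,0,0],[0.03,-0.023,0.013,0,0,0,0],[0.03,-0.023,0.013,0,0,0,0],[0.03,-0.023,0.013,0,0,0,0],[0.03,-0.023,0.013,0,0,0,0]]]'
python3 -m pendant '[[[0.03,-0.023,0.013,0,0,0,0],[0.03,-0.023,0.013,0,0,0,0],[0.03,-0.023,0.013,0,0,0,0],[0.03,-0.023,0.013,0,0,0,0],[0.03,-0.020,0.013,0,0,0,0],[0.03,0,0,0,0,0,0],[0.03,0,0,0,0,0,0]]]'
python3 - <<'E'
from h import *
go((628.6,69.5,115,81.2))
E
```

```text
time: 65.2
tcp_pos: [0.5098, 0.3796, 0.191]
eef_rot: [[0.855, 0.519, 0.0], [0.519, -0.855, 0.0], [0.0, 0.0, -1.0]]
force: [-0.3, -0.4, -5.2]
grip_width: 0.492
time: 66.0
tcp_pos: [0.5098, 0.3795, 0.191]
eef_rot: [[0.15, 0.989, 0.0], [0.989, -0.15, 0.0], [0.0, 0.0, -1.0]]
force: [0.4, -0.3, -5.7]
grip_width: 0.494
time: 66.8
tcp_pos: [0.5815, 0.1886, 0.191]
eef_rot: [[0.155, 0.988, 0.0], [0.988, -0.155, -0.0], [-0.0, 0.0, -1.0]]
force: [0.3, 0.1, -5.7]
grip_width: 0.495
time: 67.5
tcp_pos: [0.6281, 0.069, 0.1907]
eef_rot: [[0.155, 0.988, -0.0], [0.988, -0.155, 0.0], [0.0, -0.0, -1.0]]
force: [-0.9, 0.0, -4.8]
grip_width: 0.494
t 67.5 tcp [628.1  69.  190.7] yaw 81.06 tilt [-0.01  0.01] F [-0.9  0.  -4.8] grip mm 42.2 q [ 4.  2. 91.  0. 87. 13.]
 -> [628.6  69.5 115.   81.2] turn rz -0.1  then tool dx,dy,dz [ 0.6  0.4 75.7]
```

Descend to a hover just above the ball, then compare the cover and the base in the same pictures.

```bash
python3 -m pendant '[[[0.03,0.0006,0.0004,0.020,0,0,-0.1],[0.03,0,0,0.025,0,0,0],[0.03,0,0,0.020,0,0,0],[0.03,0,0,0.010,0,0,0],[0.03,0,0,0,0,0,0],[0.03,0,0,0,0,0,0]]]' 110
python3 - <<'E'
from h import *
go((628.6,69.5,105,81.2)); o=monitor.get_obs(); z=o["tcp_pos"][2]-.0554
s=viewer.snapshot("side"); t=viewer.snapshot("top")
a=cv2.resize(s["frame"][200:330,190:350],None,fx=4,fy=4); b=cv2.resize(t["frame"][130:260,200:360],None,fx=4,fy=4)[:,:]
cv2.imwrite("pics/hov_s.png",a[:,:,::-1])
y=np.radians(81.2)
P=proj(s,np.vstack([tf(x,(o["tcp_pos"][0],o["tcp_pos"][1],y),z) for x in COVER[:3]])); P=(P-[190,200])*4+1.5
im=cv2.imread("pics/hov_s.png")
Q=(proj(s,tf(box(0,0,0,.012,.216,.126),(.6293,.0691,y)))-[190,200])*4+1.5
for q in P: cv2.circle(im,(int(q[0]),int(q[1])),3,(0,0,255),1)
for q in Q: cv2.circle(im,(int(q[0]),int(q[1])),3,(0,255,0),1)
cv2.imwrite("pics/hov_s.png",im)
M=fg(s); f,_,_=fit(s,None,COVER[1:2],(o["tcp_pos"][0],o["tcp_pos"][1],y),z=z,pad=3)
E
```

```text
time: 68.1
tcp_pos: [0.6289, 0.0706, 0.1167]
eef_rot: [[0.151, 0.988, 0.001], [0.988, -0.151, 0.0], [0.0, 0.001, -1.0]]
force: [1.1, -0.6, -5.0]
grip_width: 0.493
t 68.1 tcp [628.9  70.6 116.7] yaw 81.29 tilt [0.06 0.  ] F [ 1.1 -0.6 -5. ] grip mm 42.1 q [ 4.  4. 96.  0. 80. 13.]
 -> [628.6  69.5 105.   81.2] turn rz 0.1  then tool dx,dy,dz [-1.1 -0.2 11.7]
```

View pics/hov_s.png

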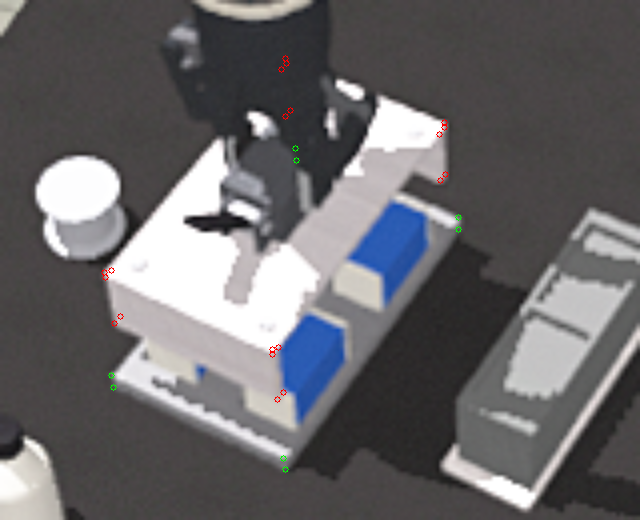

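The side crop shows the cover hovering level above the base and square to it. The predicted corners land on the real ones to about 1 mm, and the three-high tray stack sits squarely on the rest at right. Now I lower it with force checks.

```bash
python3 -m pendant '[[[0.03,-0.0014,0.0002,0.006,0,0,0.1],[0.03,0,0,0.006,0,0,0],[0.03,0,0,0.003,0,0,0],[0.03,0,0,0,0,0,0],[0.03,0,0,0,0,0,0]]]' 110
python3 -c "
from h import *
go((628.8,69.2,92,81.2))"
```

```text
time: 68.7
tcp_pos: [0.6287, 0.0689, 0.1006]
eef_rot: [[0.153, 0.988, -0.0], [0.988, -0.153, -0.0], [-0.0, -0.0, -1.0]]
force: [-0.7, -0.4, -5.7]
grip_width: 0.49
t 68.7 tcp [628.7  68.9 100.6] yaw 81.17 tilt [-0.01 -0.  ] F [-0.7 -0.4 -5.7] grip mm 41.8 q [ 4.  5. 97. -0. 78. 13.]
 -> [628.8  69.2  92.   81.2] turn rz -0.0  then tool dx,dy,dz [0.4 0.1 8.6]
```

```bash
python3 -m pendant '[[[0.03,0.0003,0,0.005,0,0,0],[0.03,0,0,0.004,0,0,0],[0.03,0,0,0.001,0,0,0],[0.03,0,0,0,0,0,0],[0.03,0,0,0,0,0,0]]]' 110
python3 -c "
from h import *
go((628.8,69.2,86,81.2))"
python3 -m pendant '[[[0.03,0,0,0.002,0,0,0],[0.03,0,0,0.002,0,0,0],[0.03,0,0,0,0,0,0],[0.03,0,0,0,0,0,0]]]' 110
python3 -c "
from h import *
go((628.8,69.2,86,81.2))"
```

```text
time: 69.2
tcp_pos: [0.6287, 0.0692, 0.0906]
eef_rot: [[0.153, 0.988, 0.0], [0.988, -0.153, -0.0], [-0.0, 0.0, -1.0]]
force: [0.1, -0.1, -4.8]
grip_width: 0.488
t 69.2 tcp [628.7  69.2  90.6] yaw 81.18 tilt [ 0. -0.] F [ 0.1 -0.1 -4.8] grip mm 41.7 q [ 4.  6. 97. -0. 77. 13.]
 -> [628.8  69.2  86.   81.2] turn rz -0.0  then tool dx,dy,dz [0.  0.1 4.6]
time: 69.6
tcp_pos: [0.6287, 0.0692, 0.0865]
eef_rot: [[0.153, 0.988, -0.0], [0.988, -0.153, 0.0], [-0.0, -0.0, -1.0]]
force: [-0.3, 0.6, -5.9]
grip_width: 0.494
t 69.6 tcp [628.7  69.2  86.5] yaw 81.18 tilt [-0.01  0.  ] F [-0.3  0.6 -5.9] grip mm 42.2 q [ 4.  6. 97.  0. 77. 13.]
 -> [628.8  69.2  86.   81.2] turn rz -0.0  then tool dx,dy,dz [0.  0.1 0.5]
```

```bash
for i in 1 ; do python3 -m pendant '[[[0.03,0,0,0.002,0,0,0],[0.03,0,0,0.002,0,0,0],[0.03,0,0,0,0,0,0]]]' 110; done
python3 -m pendant '[[[0.03,0,0,0.002,0,0,0],[0.03,0,0,0.002,0,0,0],[0.03,0,0,0,0,0,0]]]' 110
python3 -m pendant '[[[0.03,0,0,0.002,0,0,0],[0.03,0,0,0.002,0,0,0],[0.03,0,0,0,0,0,0]]]' 110
python3 -c "
from h import *
go((628.8,69.2,68,81.2))"
```

```text
time: 69.9
tcp_pos: [0.6285, 0.0691, 0.0822]
eef_rot: [[0.153, 0.988, -0.001], [0.988, -0.153, -0.0], [-0.0, -0.001, -1.0]]
force: [1.2, 0.2, -5.3]
grip_width: 0.491
time: 70.2
tcp_pos: [0.6285, 0.0692, 0.0782]
eef_rot: [[0.153, 0.988, -0.001], [0.988, -0.153, -0.0], [-0.0, -0.001, -1.0]]
force: [0.8, 0.5, -5.5]
grip_width: 0.495
time: 70.5
tcp_pos: [0.6286, 0.0692, 0.0742]
eef_rot: [[0.153, 0.988, -0.0], [0.988, -0.153, -0.0], [-0.0, -0.0, -1.0]]
force: [0.2, 0.8, -5.8]
grip_width: 0.49
t 70.5 tcp [628.6  69.2  74.2] yaw 81.17 tilt [-0.03 -0.  ] F [ 0.2  0.8 -5.8] grip mm 41.8 q [ 4.  6. 98.  0. 76. 13.]
 -> [628.8  69.2  68.   81.2] turn rz -0.0  then tool dx,dy,dz [0.1 0.2 6.2]
```

No contact, and the ball's equator is inside the socket. Continue to the seat.

```bash
python3 -m pendant '[[[0.03,0,0,0.002,0,0,0],[0.03,0,0,0.002,0,0,0],[0.03,0,0,0.001,0,0,0],[0.03,0,0,0,0,0,0],[0.03,0,0,0,0,0,0]]]' 110
python3 -m pendant '[[[0.03,0,0,0.001,0,0,0],[0.03,0,0,0.001,0,0,0],[0.03,0,0,0,0,0,0]]]' 110
python3 -c "
from h import *
go((628.8,69.2,67.4,81.2))"
```

```text
time: 71.0
tcp_pos: [0.6287, 0.0692, 0.0696]
eef_rot: [[0.153, 0.988, 0.0], [0.988, -0.153, -0.0], [-0.0, 0.0, -1.0]]
force: [-0.2, -0.1, -6.5]
grip_width: 0.488
time: 71.3
tcp_pos: [0.6287, 0.0692, 0.0675]
eef_rot: [[0.153, 0.988, -0.0], [0.988, -0.153, 0.0], [-0.0, -0.0, -1.0]]
force: [0.0, -0.4, -5.7]
grip_width: 0.495
t 71.3 tcp [628.7  69.2  67.5] yaw 81.17 tilt [-0.01  0.  ] F [ 0.  -0.4 -5.7] grip mm 42.3 q [ 4.  7. 98.  0. 75. 13.]
 -> [628.8  69.2  67.4  81.2] turn rz -0.0  then tool dx,dy,dz [0.1 0.1 0.1]
```

```bash
python3 -m pendant '[[[0.03,0,0,0.0006,0,0,0],[0.03,0,0,0,0,0,0],[0.03,0,0,0.0006,0,0,0],[0.03,0,0,0,0,0,0],[0.03,0,0,0,0,0,0]]]' 110
python3 -c "
from h import *
go()"
```

```text
time: 71.8
tcp_pos: [0.6288, 0.0692, 0.0674]
eef_rot: [[0.153, 0.988, 0.0], [0.988, -0.153, 0.0], [0.0, 0.0, -1.0]]
force: [-6.7, -1.4, 7.3]
grip_width: 0.489
t 71.8 tcp [628.8  69.2  67.4] yaw 81.18 tilt [0.02 0.  ] F [-6.7 -1.4  7.3] grip mm 41.8 q [ 4.  7. 98.  0. 75. 13.]
```

```bash
python3 -m pendant '[[[0.0854,0,0,0,0,0,0],[0.0854,0,0,0,0,0,0],[0.0854,0,0,0,0,0,0],[0.0854,0,0,-0.020,0,0,0],[0.0854,0,0,-0.030,0,0,0],[0.0854,0,0,-0.035,0,0,0],[0.0854,0,0,-0.030,0,0,0],[0.0,0,0,0,0,0,0]]]' 60
python3 -m pendant '[[[0,0,0,0,0,0,0],[0,0,0,0,0,0,0],[0,0,0,0,0,0,0],[0,0,0,0,0,0,0],[0,0,0,0,0,0,0]]]' 60
python3 - <<'E'
from h import *
o=monitor.get_obs(); w=viewer.snapshot("wrist")
M=(w["frame"].max(2)>110).astype(float); ig=np.zeros((480,640),bool); ig[300:]=1; ig[:,230:400]=1
save(w,"w6.png")
go((*loc((628.8,69.2,81.2),73,0),145,81.2))
for th in("lever_tip","lever_pivot"): print(th,[(np.round(r["xy"]),round(r["score"],2),np.round(proj(w,tf(np.array([[.036+.06*np.cos(.85),0,.066+.06*np.sin(.85)]]) if th=="lever_tip" else np.array([[.036,0,.066]]),(.6288,.0692,np.radians(81.2)),.012),o))) for r in nets.tip_of("wrist",th)])
E
```

```text
time: 72.6
tcp_pos: [0.6302, 0.0693, 0.1864]
eef_rot: [[0.153, 0.988, 0.007], [0.988, -0.153, 0.0], [0.001, 0.007, -1.0]]
force: [-0.2, 0.3, 0.0]
grip_width: 0.856
time: 73.1
tcp_pos: [0.6286, 0.0691, 0.1809]
eef_rot: [[0.153, 0.988, -0.001], [0.988, -0.153, -0.0], [-0.0, -0.001, -1.0]]
force: [-0.3, -0.6, 0.3]
grip_width: 0.002
t 73.2 tcp [628.6  69.2 181. ] yaw 81.18 tilt [-0.03 -0.  ] F [0.2 0.1 0.5] grip mm -0.1 q [ 4.  2. 92. -0. 86. 13.]
 -> [640.  141.3 145.   81.2] turn rz -0.0  then tool dx,dy,dz [73.   0.2 36. ]
lever_tip [(array([316., 122.]), 0.76, array([[320., 133.]])), (array([481., 212.]), 0.48, array([[320., 133.]]))]
lever_pivot [(array([318., 198.]), 0.81, array([[319., 193.]]))]
```

View pics/w6.png

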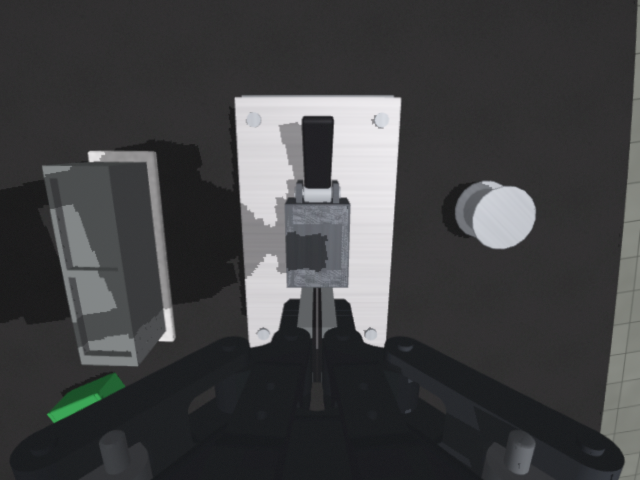

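The cover is seated square, with the lever bar at (318,150) still raised and the stack, spool and rest undisturbed. Next I press the lever.

```bash
python3 -m pendant '[[[0,0.020,0,0.005,0,0,0],[0,0.025,0,0.010,0,0,0],[0,0.027,0,0.015,0,0,0],[0,0,0,0.005,0,0,0],[0,0,0,0,0,0,0],[0,0,0,0,0,0,0]]]' 60
python3 -c "
from h import *
go((*loc((628.8,69.2,81.2),73,0),82,81.2))"
```

```text
time: 73.85
tcp_pos: [0.6398, 0.1397, 0.1469]
eef_rot: [[0.154, 0.988, 0.0], [0.988, -0.154, -0.0], [-0.0, 0.0, -1.0]]
force: [0.2, -0.3, -1.3]
grip_width: 0.003
t 73.8 tcp [639.8 139.7 146.9] yaw 81.16 tilt [ 0.02 -0.01] F [ 0.2 -0.3 -1.3] grip mm 0.2 q [10.  6. 91. -0. 83. 19.]
 -> [640.  141.3  82.   81.2] turn rz -0.0  then tool dx,dy,dz [ 1.6 -0.1 64.9]
```

```bash
python3 -m pendant '[[[0,0.0015,0,0.008,0,0,0],[0,0,0,0.008,0,0,0],[0,0,0,0.008,0,0,0],[0,0,0,0.008,0,0,0],[0,0,0,0.006,0,0,0],[0,0,0,0.006,0,0,0],[0,0,0,0,0,0,0]]]' 60
python3 -m pendant '[[[0,0,0,0.006,0,0,0],[0,0,0,0.005,0,0,0],[0,0,0,0.004,0,0,0],[0,0,0,0.003,0,0,0],[0,0,0,0,0,0,0]]]' 60
python3 -c "
from h import *
go((*loc((628.8,69.2,81.2),73,0),81,81.2))"
```

```text
time: 74.55
tcp_pos: [0.6397, 0.1418, 0.1015]
eef_rot: [[0.153, 0.988, -0.001], [0.988, -0.153, -0.0], [-0.0, -0.001, -1.0]]
force: [0.2, -1.1, 0.4]
grip_width: 0.004
time: 75.05
tcp_pos: [0.6398, 0.1418, 0.0838]
eef_rot: [[0.153, 0.988, -0.001], [0.988, -0.153, -0.0], [-0.0, -0.001, -1.0]]
force: [0.9, -0.7, -0.2]
grip_width: -0.003
t 75.0 tcp [639.8 141.8  83.8] yaw 81.18 tilt [-0.04 -0.01] F [ 0.9 -0.7 -0.2] grip mm -0.2 q [10.  9. 94. -0. 77. 19.]
 -> [640.  141.3  81.   81.2] turn rz -0.0  then tool dx,dy,dz [-0.4  0.2  2.8]
```

```bash
python3 -m pendant '[[[0,0,0,0.002,0,0,0],[0,0,0,0.001,0,0,0],[0,0,0,0,0,0,0]]]' 60
python3 -m pendant '[[[0,0,0,0.001,0,0,0],[0,0,0,0.001,0,0,0],[0,0,0,0,0,0,0]]]' 60
```

```text
time: 75.35
tcp_pos: [0.6399, 0.1418, 0.0813]
eef_rot: [[0.153, 0.988, -0.0], [0.988, -0.153, -0.0], [-0.0, -0.0, -1.0]]
force: [0.4, 1.7, 0.6]
grip_width: -0.001
time: 75.65
tcp_pos: [0.6401, 0.1418, 0.0806]
eef_rot: [[0.153, 0.988, 0.001], [0.988, -0.153, 0.0], [0.0, 0.001, -1.0]]
force: [-4.8, 2.0, 13.7]
grip_width: -0.001
```

```bash
python3 -m pendant '[[[0,0,0,0.001,0,0,0],[0,0,0,0,0,0,0],[0,0,0,0,0,0,0]]]' 60
python3 -m pendant '[[[0,0,0,-0.010,0,0,0],[0,0,0,-0.030,0,0,0],[0,0,0,-0.035,0,0,0],[0,0,0,-0.035,0,0,0],[0,-0.025,0.010,-0.020,0,0,0],[0,-0.030,0.015,0,0,0,0],[0,-0.035,0.015,0,0,0,0],[0,-0.035,0.015,0,0,0,0]]]' 60
python3 -m pendant '[[[0,-0.035,0.015,0,0,0,0],[0,-0.035,0.015,0,0,0,0],[0,-0.035,0.015,0,0,0,0],[0,-0.035,0.015,0,0,0,0],[0,-0.035,0.010,0,0,0,0],[0,-0.035,0,0,0,0,0],[0,-0.020,0,0,0,0,0],[0,0,0,0,0,0,0]]]' 60
python3 - <<'E'
from h import *
go()
s=viewer.snapshot("side"); t=viewer.snapshot("top")
def ov(S,c,k):
    im=cv2.resize(S["frame"][c[1]:c[3],c[0]:c[2]],None,fx=k,fy=k,interpolation=cv2.INTER_CUBIC)[:,:,::-1].copy()
    for m,col in ((lev(.85),(0,0,255)),(COVER[0],(0,255,0))):
        for q in (proj(S,tf(m,(.6288,.0692,np.radians(81.2)),.012))-c[:2])*k+k/2-.5: cv2.circle(im,(int(q[0]),int(q[1])),2,col,1)
    return im
a=ov(s,(180,195,380,345),3); b=ov(t,(150,120,350,320),2)
h=np.zeros((450,1000,3),np.uint8); h[:,:600]=a; h[:400,600:]=b; cv2.imwrite("pics/fin.png",cv2.resize(h,None,fx=.8,fy=.8,interpolation=cv2.INTER_AREA))
a,f,_=fit(t,None,COVER+[lev(.85)],(.6288,.0692,np.radians(81.2)),z=.012); print("cover top",show(a),round(f))
a,f,_=fit(t,None,[box(0,0,.008,.068,.168,.05),box(0,0,0,.008,.19,.06)],(.4485,.0657,np.radians(80.3))); print("stack",show(a),round(f))
for n in("spool","flux","driver"): print(n,[np.round(r["xy"]).tolist() for r in nets.tip_of("top",n)][:1])
E
```

```text
time: 75.95
tcp_pos: [0.6402, 0.1418, 0.0804]
eef_rot: [[0.153, 0.988, 0.001], [0.988, -0.153, 0.0], [0.0, 0.001, -1.0]]
force: [-9.0, 0.3, 20.3]
grip_width: 0.0
time: 76.75
tcp_pos: [0.6752, 0.0083, 0.2084]
eef_rot: [[0.153, 0.988, -0.0], [0.988, -0.153, -0.0], [-0.0, -0.0, -1.0]]
force: [0.1, 0.6, 0.7]
grip_width: 0.001
time: 77.55
tcp_pos: [0.7083, -0.2306, 0.2079]
eef_rot: [[0.156, 0.988, -0.001], [0.988, -0.156, -0.0], [-0.0, -0.001, -1.0]]
force: [-0.0, -0.0, -0.5]
grip_width: -0.002
t 77.5 tcp [ 708.3 -230.6  207.9] yaw 81.03 tilt [-0.05 -0.02] F [-0.  -0.  -0.5] grip mm -0.1 q [-20.  16.  74.  -0.  90. -11.]
cover top [np.float64(617.3), np.float64(62.9), np.float64(80.4)] 1269
stack [np.float64(448.3), np.float64(66.0), np.float64(80.2)] 204
spool [[278.0, 147.0]]
flux [[182.0, 180.0]]
driver []
```

View pics/fin.png

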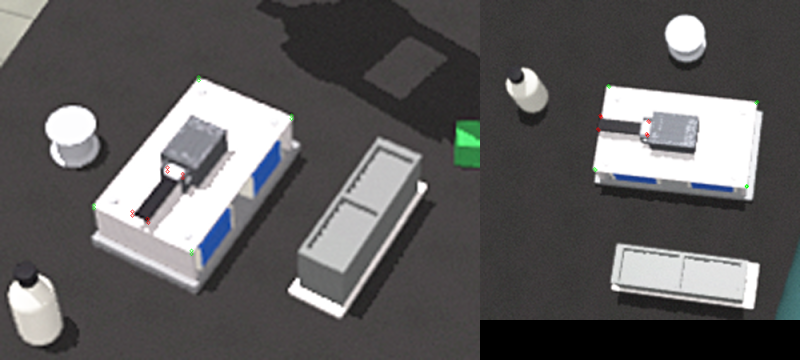

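The final composite shows the cover seated on the base with its corners on the predicted marks. The lever lies level along its predicted outline, the stack stands square on the rest, and the spool and bottle are in place. Handing in.

```bash
python3 -c "
from bench import workorder
print(workorder.job_done())"
```

```text
the job is handed in; nothing more can be done
None
```

I did the whole job in the order asked and handed it in at about 78 s of robot time; it reports no verdict. All four modules are in the base pockets. The three emptied trays are stacked on the white rest, the cover is seated over the ball, and the lever is pressed down.

**What the last checks showed**
- **Modules:** they looked level in their pockets in the top and side pictures, before the cover went on.
- **Cover:** it touched its seat at exactly the predicted height. There was no side force as the socket passed over the ball, and its corners match the prediction in the last side and top pictures.
- **Lever:** it stopped firmly at its level height under about 20 N. In the pictures it lies on the outline of a fully pressed lever.
- **Tray stack:** it measured within 0.5 mm and 0.1° of where I placed the first tray, and looks square in both views.
- **Spool and bottle:** still within a few pixels of their first positions.

**Checks that failed or disagreed**
- **Cover fit in the top picture:** it was about 11 mm off in x and 6 mm in y, with a poor score. I disregarded it because the fit does not model the base and modules that also show, and the predicted corners match the picture.
- **Ball position:** the wrist-camera estimate differed by 2 to 3 mm from the fits of the base. I aimed between them, and the cover went down without contact.
- **Screwdriver:** the network did not find it in the last top picture. I did not confirm its position at the end, but nothing was moved near it.

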